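# Swap the bottles in the bench warmer and start it

### The arm

A 7-joint arm with a two-finger parallel gripper is mounted at the origin on a cart in front of the work surface, level with it; the furniture and walls round the work are solid. World frame = base frame: x ahead of the robot, y to its left, z up, the work surface at z = 0. Lengths are in m, angles in rad, forces in N, time in s.
With the tool pointing down it reaches from about 0.4 to 0.875 m from the base axis. Payload 19.3 kg.
Tool frame: the origin (TCP) lies where the fingers leave the gripper's body, on its centre line; the fingertips stand bot.tip_reach ahead of it and the grasp point (between the pads) lies 54 mm ahead of it (bot.tip_reach is the distance from the TCP to the fingertips, in m); z points along the fingers, y is the line along which they close (so a half turn about z gives the same grasp; the last joint's range is limited). The gripper opens to 85 mm and grips with 20 to 120 N. Pads are 22 mm wide; open, the fingers measure 114 mm over their backs; the gripper's body (76 mm by 85 mm) begins 54 mm behind the grasp point. The pads swing forward as they close: fully open they stand 13 mm farther back than shut.
Start: joints at [1.107, 0.521, -0.036, 1.599, 0.021, 1.021, -0.113], TCP at [0.24, -0.577, 0.304] pointing down, gripper open.
Joint ranges: [-2.91, 2.91], [-0.3, 2.13], [-1.5, 1.42], [0.17, 2.43], [-1.26, 4.41], [0.16, 1.93], [-2.52, 2.52]. Speed limits (rad/s): [1.89, 1.89, 2.39, 2.39, 3.01, 3.01, 3.01].

### API

Orientations are given as [roll, pitch, yaw] about the fixed x, y, z axes, in that order (R = Rz(yaw) Ry(pitch) Rx(roll)).
In Python, from workcell import bot gives the robot as it stands. The module is installed in compiled form; this text tells all that it offers.
- The arm moves only by the shell command python3 -m jog 'ROWS' [FORCE]. ROWS is JSON, a list that holds one entry, the list of rows, each a list of 7 numbers: the shift along the tool's x, y, z in mm, then the turn, a rotation vector about the tool's x, y, z in rad, then the opening, from 0 (shut) to 1 (fully open). In form: [[[tx, ty, tz, wx, wy, wz, fingers], ...]]. A call has 1 to 5 rows; each row shifts and turns the commanded pose from where the row before left it, along the tool's axes as they then stand; what a row does not reach is not made up. A row lasts 1/10 s, in which the tool goes at most 50 mm and 8.59 degrees, less where a joint would pass 70% of its speed; a pose out of reach is approached as far as the arm can. A call is refused whole if a number of a shift passes 50 or a number of a turn 0.15, either way. A call with a gripper value outside its range is refused whole. The fingers move at their own pace and stop on an object; FORCE is the grip in N (left out, the last holds). Time passes only in rows, so rows that do not move let the fingers close. It gives the time, the measured TCP pose, the force, the opening and the grip force at its end, in the units of the state.
- bot.observe(): the state, without advancing time (a new reading comes with each control period).
- bot.grab_frame(name): name is "side" or "top" or "wrist"; returns a dict with "img" (400x640x3 uint8, red, green, blue), "intrinsics" (3x3 intrinsics, pixels), "R" (3x3) and "t" (3): a world point X has camera coordinates R X + t; the wrist camera has in their place "tool_from_camera" (4x4, takes a point from camera to tool coordinates, whose origin is the TCP and whose axes are the flange's). Camera axes: x right, y down, z forward; pixel columns grow to the right and rows downward; lengths in m; the calibration is good to about 2 mm. A picture is of the moment at which its call begins: read the wrist's pose just before it. There is no depth.
- bot.job_done(): hands the job in; it is judged then, once.
Trained networks look in a picture, given as the dict that the camera call returned (one of the last four; its "shot" number tells which), for a name from the list of things; names that differ only in an ending like _2 or _b are one class to them, and where a whole thing is asked for, a point or a joint stands for the part that bears it (a point fixed in the world has none). Each returns a list of dicts, best first, with "conf" (0 to 1); they miss things now and then, are a little off and sometimes report something else, mostly with a low value. They report only what shows in the picture. A call takes as long as a camera call. They do not tell look-alikes from the thing itself.
- bot.trace(query, picture): "region" (400x640 bool, what is visible of it).
- bot.spot_point(query, picture): "xyz" ([x, y, z] in m, in world coordinates, good to about 4 mm: a listed point, or the origin of a listed thing).
The state is a dict: "clock": time; "qpos": joint angles; "qd": joint speeds; "joint_efforts": joint torques, N m; "position": TCP position; "tool_rot": TCP orientation; "force": force on the tool from outside, world axes, zero at the start; "moment": the same for the moment, N m; "grip_width": finger opening in m; "finger_force": force on a finger pad.
Only numpy, scipy, OpenCV 4.12 (cv2) and the standard library are available. Lean on these libraries where they do the work, as an engineer would, in place of code of your own. Each camera call takes 0.05 s, during which the arm holds its last target. There are 200 camera calls.

### The job

Lift the blue lid off the bench warmer by its knob and lay it flat on the bench beside it, right way up. Take the amber bottle out and stand it on the middle of the aluminium cooling plate, and stand every orange-capped reagent bottle upright in the warmer. Then put the lid back on so that it sits flat, press the green start button fully down and let it spring back; leave the other things on the bench where they stand.

Things in the scene. Friction and masses are not known exactly. Their poses are not given: they have to be found in the camera images.
- lid_knob (a point): Centre of the black knob on the warmer's loose blue lid. Knob 24 mm wide (lid x), 46 long (lid y), 30 high, on a plate 124 x 244 (long along y) x 8 mm whose top is 15 mm below this point. Under the plate a lip 88 x 208 mm, 5 deep, drops into the warmer's mouth with 6 mm play all round; laid on the bench, this point is 28 mm up. z up; 0.2 to 0.4 kg.
- rim_centre (a point): Centre of the open top of the bench warmer, a fixed white trough: outside 120 mm (its x) by 240 (its y), rim 112 mm above the bench; walls 10 mm; inside 100 (x) by 220 (y), 98 deep. Axes are the warmer's: y along the trough, z up. With the lid on, its plate lies flat on the rim, long side along y, knob centre 23 mm above this point.
- chamber_floor (a point): Centre of the flat inner floor of the warmer, 98 mm below rim_centre; same axes. The floor is 100 mm (x) by 220 mm (y).
- start (a joint): Green spring push button on top of the grey control pod at the warmer's -y end: travel in m, 0 released, 0.006 fully down; fully down takes 5 N, it springs back.
- start_top (a point): Middle of the top of the green button (28 mm across), 150 mm from the warmer's middle along its -y; pressed straight down. Pod top is 92 mm above the bench.
- amber_mid (a point): Finished amber bottle with a blue cap, round, 46 mm across, 92 mm high; at the start it stands in the warmer under the lid. Point: its centre, 46 mm above its foot. z is up. Its cap is the top 16 mm, 22 mm across, and the body's shoulder begins below it. About 0.09 kg.
- plate_top (a point): Centre of the top of the fixed aluminium cooling plate, 95 x 95 mm, 10 mm high, on the bench in front of the warmer.
- reagent_1_mid (a point): Square white reagent bottle with an orange screw cap, 46 x 46 mm, 92 mm high; two or three of these stand on the bench to the robot's right (absent ones read None). Point: its centre, 46 mm above its foot, z up. The round cap is 32 mm across and takes up the top 14 mm; below it the body's shoulder begins. About 0.09 kg.
- reagent_2_mid (a point): Square white reagent bottle with an orange screw cap, 46 x 46 mm, 92 mm high; two or three of these stand on the bench to the robot's right (absent ones read None). Point: its centre, 46 mm above its foot, z up. The round cap is 32 mm across and takes up the top 14 mm; below it the body's shoulder begins. About 0.09 kg.
- reagent_3_mid (a point): Square white reagent bottle with an orange screw cap, 46 x 46 mm, 92 mm high; two or three of these stand on the bench to the robot's right (absent ones read None). Point: its centre, 46 mm above its foot, z up. The round cap is 32 mm across and takes up the top 14 mm; below it the body's shoulder begins. About 0.09 kg.
- white_bottle: Bystander: round white bottle with blue cap, 64 mm across, 125 mm high, among the reagent bottles; origin under its centre.
- brown_bottle: Bystander: brown bottle with black cap, 60 mm across, 118 mm high, among the reagent bottles; origin under its centre.
- timer: Bystander: white timer 62 x 66 x 18 mm, far left; origin under its centre. The front of the bench between it and the warmer (about 0.3 m) is free.
- beaker: Bystander: glass beaker 65 mm across, 85 mm high, behind on the right; origin under its centre.
- tape_roll: Bystander: yellow tape roll 68 mm across, 19 mm high, on the right; origin under its centre.
Not all that is in view belongs to the job. Leave any turquoise look-alike of the part that bears reagent_3_mid alone.

How it is judged:
On the way, in this order (a step that is already met when the one before it is completed fails the run):
1. the lid lies flat, right way up on the bench beside the warmer (height (world z) of lid_knob between 0.02 and 0.036 m and angle between lid_knob's own z axis and vertical below 0.08 rad and horizontal distance between lid_knob and rim_centre above 0.12 m), for 0.3 s.
2. the amber bottle stands on the cooling plate and every reagent bottle stands upright in the warmer (x of amber_mid in the frame of plate_top between -0.035 and 0.035 m and y of amber_mid in the frame of plate_top between -0.035 and 0.035 m and z of amber_mid in the frame of plate_top between 0.04 and 0.052 m and angle between each of amber_mid, reagent_1_mid, reagent_2_mid, reagent_3_mid's own z axis and vertical below 0.12 rad and x of reagent_1_mid in the frame of chamber_floor between -0.05 and 0.05 m and y of reagent_1_mid in the frame of chamber_floor between -0.11 and 0.11 m and z of reagent_1_mid in the frame of chamber_floor between 0.04 and 0.052 m and x of reagent_2_mid in the frame of chamber_floor between -0.05 and 0.05 m and y of reagent_2_mid in the frame of chamber_floor between -0.11 and 0.11 m and z of reagent_2_mid in the frame of chamber_floor between 0.04 and 0.052 m and x of reagent_3_mid in the frame of chamber_floor between -0.05 and 0.05 m and y of reagent_3_mid in the frame of chamber_floor between -0.11 and 0.11 m and z of reagent_3_mid in the frame of chamber_floor between 0.04 and 0.052 m), for 0.3 s.
3. the lid sits flat on the warmer again (x of lid_knob in the frame of rim_centre between -0.012 and 0.012 m and y of lid_knob in the frame of rim_centre between -0.012 and 0.012 m and z of lid_knob in the frame of rim_centre between 0.019 and 0.0265 m and angle between lid_knob's own z axis and vertical below 0.04 rad), for 0.3 s.
4. the start button is pressed fully down (value of joint start above 0.0048 m), for 0.05 s.
At the end, for the whole second after the job is handed in: Lid flat on the rim (knob within 12 mm of the middle in x and y, tilt under 0.04 rad); all reagent bottles upright on the warmer floor; amber bottle upright on the cooling plate, within 35 mm of its centre along each side; upright is tilt under 0.12 rad; button sprung back (all of step 2 and all of step 3 and value of joint start below 0.0015 m); the robot touches nothing.
It fails at once if a bystander is pushed more than 6 cm from its place or knocked over (distance of any of white_bottle, brown_bottle, timer, beaker, tape_roll from where it was at the start of the episode above 0.06 m or angle between any of white_bottle, brown_bottle, timer, beaker, tape_roll's own z axis and vertical above 0.6 rad).
Of reagent_1, reagent_2, reagent_3 only 2 to 3 are there at a start; the rules pass over those that are not, and their reading is None.
At some moment in a run one of lid may be knocked a few centimetres aside while the robot is not near it.
It also fails if it takes over 208 s, if anything falls off the work surface, if the arm or the gripper's body presses on something with over 40 N, if the wrist force passes 120 N, or if a joint passes its speed limit or range.

## Working session

There is one attempt and no reset: what is moved stays moved. The work goes in short steps, Python scripts to look and compute and a shell command to move; the robot and the scene stay as the last step left them, time stands still between calls to the robot, and variables do not carry over. Pictures are saved under pics/ and viewed, at most 14 in all, crops included, and the job is handed in when it is done.

```bash
mkdir -p pics; cat > h.py <<'E'
from workcell import bot
import numpy as np, cv2
from scipy.spatial.transform import Rotation as Ro
def st():
    s=bot.observe(); print('t',round(s['clock'],2),'p',np.round(s['position'],4),'rpy',np.round(s['tool_rot'],3),'F',np.round(s['force'],1),'w',round(s['grip_width'],4),'ff',np.round(s['finger_force'],1)); return s
def proj(f,X): 
    c=f['R']@np.array(X)+f['t']; p=f['intrinsics']@c; return p[:2]/p[2]
def ray(f,uv,z):
    d=np.linalg.inv(f['intrinsics'])@np.array([uv[0],uv[1],1.]); R=np.array(f['R']);o=-R.T@f['t']; d=R.T@d; return o+d*(z-o[2])/d[2]
def save(f,n,crop=None,s=1):
    im=f['img'][:,:,::-1]
    if crop: im=im[crop[1]:crop[3],crop[0]:crop[2]]
    cv2.imwrite('pics/'+n,cv2.resize(im,None,fx=s,fy=s))
E
python3 - <<'E'
from h import *
st(); print(bot.tip_reach, bot.observe()['qpos'])
for c in ['top','side']:
    f=bot.grab_frame(c); save(f,c+'0.png')
    for q in ['lid_knob','rim_centre','start_top','plate_top','reagent_1_mid','white_bottle','brown_bottle','timer','beaker','tape_roll']:
        print(c,q,[(np.round(d['xyz'],3).tolist(),round(d['conf'],2),np.round(proj(f,d['xyz'])).astype(int).tolist()) for d in bot.spot_point(q,f)])
E
```

```text
t 0.0 p [ 0.2397 -0.5769  0.3033] rpy [-3.14   0.     0.394] F [-0.8  0.6 -0.4] w 0.0855 ff 0.0
0.0726 [ 1.10680256  0.52203452 -0.03634058  1.60001249  0.02116291  1.02108375
 -0.11279152]
top lid_knob [([0.614, -0.021, 0.135], 0.73, [366, 180])]
top rim_centre []
top start_top [([0.593, -0.174, 0.116], 0.6, [412, 187])]
top plate_top [([0.461, 0.041, 0.012], 0.71, [345, 229])]
top reagent_1_mid []
top white_bottle [([0.452, -0.167, -0.001], 0.75, [405, 232])]
top brown_bottle [([0.535, -0.266, -0.002], 0.85, [432, 208])]
top timer [([0.413, 0.557, -0.002], 0.74, [197, 244]), ([0.458, 0.041, 0.013], 0.59, [345, 230])]
top beaker [([0.672, -0.267, -0.003], 0.6, [432, 169])]
top tape_roll [([0.655, -0.403, 0.001], 0.49, [471, 174])]
side lid_knob [([0.607, -0.021, 0.137], 0.61, [328, 168]), ([0.413, 0.559, 0.002], 0.3, [289, 331])]
side rim_centre [([0.611, -0.021, 0.11], 0.74, [327, 173])]
side start_top [([0.589, -0.172, 0.115], 0.52, [351, 153])]
side plate_top [([0.457, 0.039, 0.009], 0.59, [355, 216])]
side reagent_1_mid []
side white_bottle [([0.451, -0.164, 0.001], 0.94, [378, 188])]
side brown_bottle [([0.537, -0.265, -0.002], 0.7, [369, 168])]
side timer [([0.413, 0.561, -0.0], 0.61, [289, 332])]
side beaker [([0.669, -0.267, -0.0], 0.48, [342, 158])]
side tape_roll [([0.658, -0.398, -0.002], 0.58, [358, 144]), ([0.412, 0.56, 0.0], 0.27, [289, 331])]
```

View pics/top0.png

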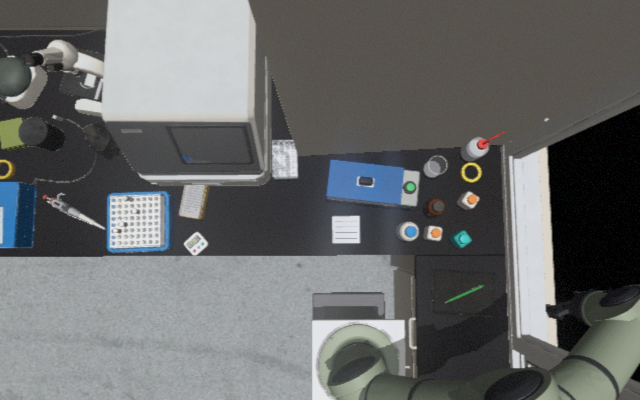

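View pics/side0.png

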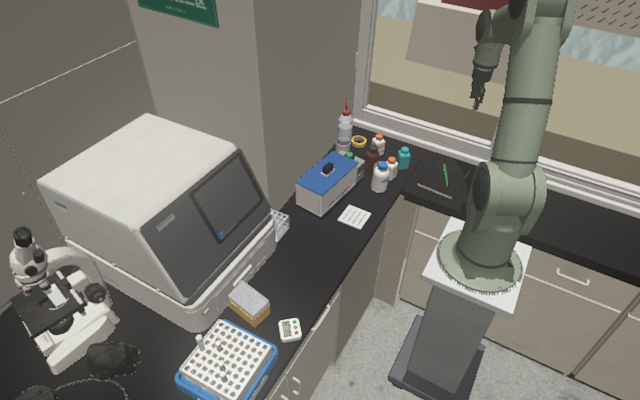

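```bash
python3 - <<'E'
from h import *
f=bot.grab_frame('top'); save(f,'crop1.png',(315,145,515,265),4)
hsv=cv2.cvtColor(f['img'],cv2.COLOR_RGB2HSV)
def blobs(lo,hi,z,name,box=(315,145,515,265)):
    m=cv2.inRange(hsv,lo,hi); k=np.zeros_like(m); k[box[1]:box[3],box[0]:box[2]]=1; m*=k
    n,l,s,c=cv2.connectedComponentsWithStats(m)
    for i in range(1,n):
        if s[i,4]>20: print(name,s[i].tolist(),c[i].round(1),ray(f,c[i],z).round(4))
    return m
blobs((5,120,120),(18,255,255),.09,'orange')
blobs((45,100,60),(75,255,255),.098,'green')
m=blobs((100,120,60),(120,255,255),.12,'blue')
n,l,s,c=cv2.connectedComponentsWithStats(m); i=1+np.argmax(s[1:,4])
cn=cv2.findContours((l==i).astype(np.uint8),0,2)[0][0]
b=cv2.boxPoints(cv2.minAreaRect(cn)); P=np.array([ray(f,p,.12) for p in b]); print(P.round(3),P.mean(0))
for j in range(2): d=P[j+1]-P[j]; print(np.linalg.norm(d),np.arctan2(d[1],d[0]))
for n in ['side']:
    g=bot.grab_frame(n)
    for q in ['reagent_1_mid']: print([(d['xyz'],d['conf']) for d in bot.spot_point(q,g)])
E
```

```text
orange [468, 195, 9, 9, 61] [472.  198.8] [ 0.5567 -0.3765  0.09  ]
orange [432, 229, 8, 8, 57] [435.7 232.6] [ 0.4453 -0.2527  0.09  ]
green [406, 183, 9, 8, 59] [410.1 186.5] [ 0.5975 -0.1703  0.098 ]
blue [326, 160, 79, 45, 2550] [364.6 181.4] [ 0.612  -0.0182  0.12  ]
blue [406, 227, 10, 10, 83] [410.6 231.3] [ 0.4489 -0.1646  0.12  ]
[[ 0.565  0.109  0.12 ]
 [ 0.688  0.094  0.12 ]
 [ 0.659 -0.148  0.12 ]
 [ 0.537 -0.132  0.12 ]] [ 0.61227031 -0.019261    0.12      ]
0.1232207852584181 -0.1164604284502408
0.2442591007618381 -1.6896652498277627
[]
```

View pics/crop1.png

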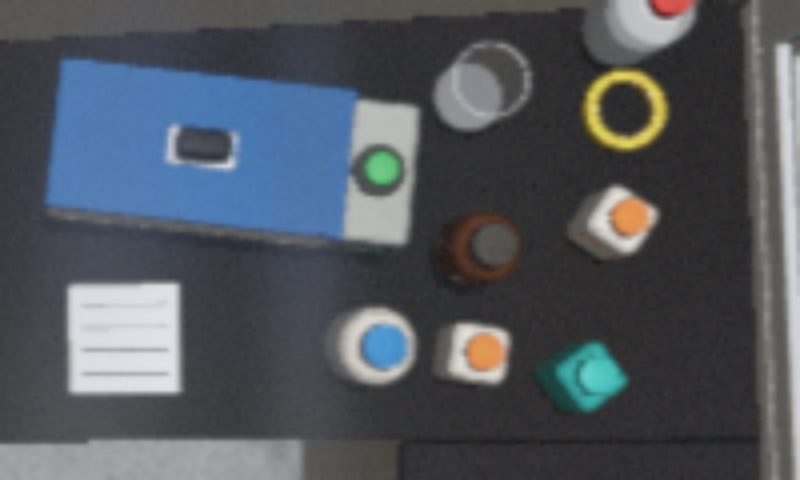

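Candidates in the top picture: orange caps at (436,233) and (472,199) are the two reagent bottles. Turquoise (461,239) is the look-alike, and the blue cap (410,231) and brown bottle (434,208) are bystanders. The lid knob at (366,182) is the only black knob. The crop confirms all of this. The warmer's yaw is about -0.12.

```bash
cat >> h.py <<'E'
def rows(x,y,z,yaw):
    s=st(); R=Ro.from_euler('xyz',s['tool_rot']); T=Ro.from_euler('xyz',[np.pi,0,yaw])
    w=(R.inv()*T).as_rotvec(); d=np.array([x,y,z])-s['position']
    print('turn',w.round(3),'shift after turn mm',(T.inv().apply(d)*1000).round(1),'shift now',(R.inv().apply(d)*1000).round(1))
E
python3 -m jog '[[[0,0,0,0,0,-0.132,1],[0,0,0,0,0,-0.132,1],[0,0,0,0,0,-0.132,1],[0,0,0,0,0,-0.132,1],[0,0,0,0,0,-0.132,1]]]'
python3 -m jog '[[[0,0,0,0,0,-0.132,1],[0,0,0,0,0,-0.132,1],[0,0,0,0,0,-0.132,1],[0,0,0,0,0,0,1]]]'
python3 -c "
from h import *
rows(.614,-.020,.30,1.452)"
```

```text
clock: 1.75
position: [0.2398, -0.5772, 0.3039]
tool_rot: [-3.142, 0.0, 1.059]
force: [0.1, -0.0, -0.2]
grip_width: 0.0852
finger_force: 0.0
clock: 2.15
position: [0.2396, -0.5773, 0.3039]
tool_rot: [3.141, -0.0, 1.452]
force: [0.5, 0.3, -0.8]
grip_width: 0.0854
finger_force: 0.0
t 2.15 p [ 0.2396 -0.5773  0.3039] rpy [ 3.141 -0.     1.452] F [ 0.5  0.3 -0.8] w 0.0854 ff 0.0
turn [ 0. -0. -0.] shift after turn mm [597.7 305.7   3.9] shift now [597.7 305.7   4. ]
```

```bash

python3 -m jog '[[[40,20,0,0,0,0,1],[40,20,0,0,0,0,1],[40,20,0,0,0,0,1],[40,20,0,0,0,0,1],[40,20,0,0,0,0,1]]]' >/dev/null
python3 -m jog '[[[40,20,0,0,0,0,1],[40,20,0,0,0,0,1],[40,20,0,0,0,0,1],[40,20,0,0,0,0,1],[40,20,0,0,0,0,1]]]' >/dev/null
python3 -m jog '[[[40,20,0,0,0,0,1],[40,20,0,0,0,0,1],[40,20,0,0,0,0,1],[40,20,0,0,0,0,1],[38,20,0,0,0,0,1]]]' >/dev/null
python3 -m jog '[[[0,0,0,0,0,0,1],[0,0,0,0,0,0,1]]]' >/dev/null
cat >> h.py <<'E'
def wrist():
    s=bot.observe(); f=bot.grab_frame('wrist'); T=np.eye(4); T[:3,:3]=Ro.from_euler('xyz',s['tool_rot']).as_matrix(); T[:3,3]=s['position']
    C=np.linalg.inv(T@np.array(f['tool_from_camera'])); f['R']=C[:3,:3]; f['t']=C[:3,3]; return f
def spots(f,qs):
    for q in qs: print(q,[(np.round(d['xyz'],4).tolist(),round(d['conf'],2),np.round(proj(f,d['xyz'])).astype(int).tolist()) for d in bot.spot_point(q,f)])
E
python3 - <<'E'
from h import *
rows(.614,-.020,.30,1.452)
f=wrist(); save(f,'w1.png'); spots(f,['lid_knob','rim_centre','start_top','plate_top'])
E
```

```text
t 3.85 p [ 0.6099 -0.0189  0.3035] rpy [-3.141 -0.     1.448] F [ 0.6 -0.1 -0.1] w 0.0858 ff 0.0
turn [-0.001 -0.    -0.004] shift after turn mm [-0.6  4.2  3.5] shift now [-0.6  4.2  3.5]
lid_knob [([0.6107, -0.0208, 0.1396], 0.85, [324, 204])]
rim_centre []
start_top [([0.5945, -0.1674, 0.1134], 0.72, [325, 339])]
plate_top [([0.4559, 0.0375, 0.0116], 0.8, [178, 134])]
```

View pics/w1.png

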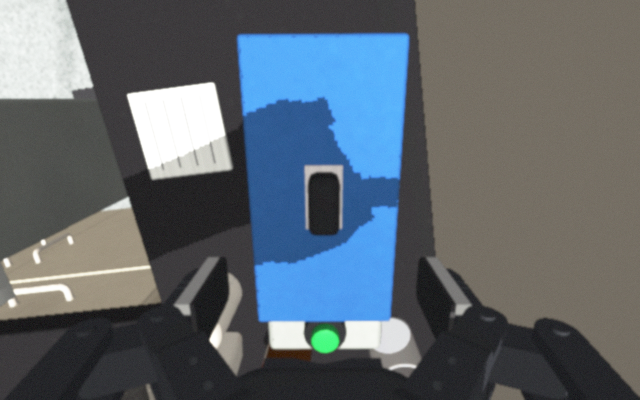

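The wrist view has the knob at (323,203), the lid square to the gripper and the button at (325,339). The position agrees with the top picture, so I'll descend and grip.

```bash

python3 -m jog '[[[-1,1,35,0,0,0,1],[0,0,35,0,0,0,1],[0,0,25,0,0,0,1],[0,0,10,0,0,0,1],[0,0,0,0,0,0,0.6]]]' 60|tr '\n' ' '; echo
python3 -m jog '[[[0,0,0,0,0,0,0],[0,0,0,0,0,0,0],[0,0,0,0,0,0,0],[0,0,0,0,0,0,0],[0,0,0,0,0,0,0]]]' 60|tr '\n' ' '; echo
python3 -m jog '[[[0,0,0,0,0,0,0],[0,0,-10,0,0,0,0],[0,0,-25,0,0,0,0],[0,0,-35,0,0,0,0],[0,0,-40,0,0,0,0]]]' |tr '\n' ' '; 
python3 - <<'E'
from h import *
rows(.48,.30,.32,1.448)
f=wrist(); save(f,'w2.png'); spots(f,['lid_knob','amber_mid','chamber_floor'])
f=bot.grab_frame('top');spots(f,['lid_knob','rim_centre','chamber_floor','amber_mid'])
E
```

```text
clock: 4.6 position: [0.6103, -0.0214, 0.1982] tool_rot: [-3.14, 0.0, 1.449] force: [-1.0, 0.1, 0.9] grip_width: 0.0728 finger_force: 0.0 
clock: 5.1 position: [0.6111, -0.0209, 0.2001] tool_rot: [3.14, 0.0, 1.45] force: [-1.8, -0.7, 9.1] grip_width: 0.0226 finger_force: 60.1 
clock: 5.6 position: [0.6101, -0.0209, 0.3102] tool_rot: [-3.14, -0.0, 1.45] force: [0.3, -0.8, -3.0] grip_width: 0.023 finger_force: 59.2 t 5.6 p [ 0.6101 -0.0209  0.3102] rpy [-3.14 -0.    1.45] F [ 0.3 -0.8 -3. ] w 0.023 ff 59.2
turn [-0.001 -0.     0.002] shift after turn mm [ 302.5 -168.5   -9.8] shift now [ 302.8 -167.9   -9.6]
lid_knob [([0.6082, -0.0198, 0.2479], 0.78, [318, 267])]
amber_mid []
chamber_floor []
lid_knob [([0.6123, -0.0233, 0.246], 0.97, [370, 175])]
rim_centre []
chamber_floor [([0.6073, -0.0226, 0.0126], 0.52, [363, 187]), ([0.4118, 0.5573, 0.0011], 0.46, [197, 244])]
amber_mid []
```

View pics/w2.png

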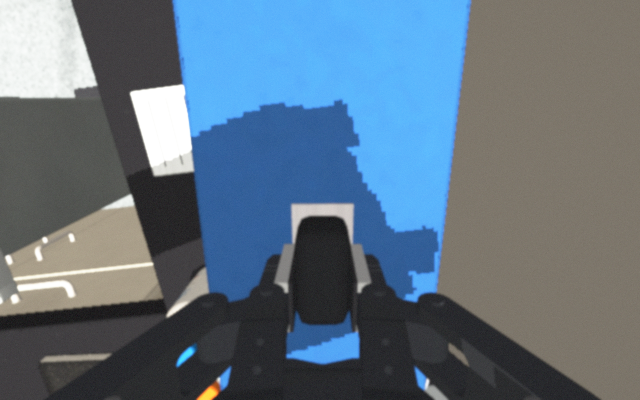

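The lid is held level, with the knob at (322,270) between the pads. I'll carry it to the front left.

```bash

python3 -m jog '[[[30,-17,0,0,0,0,0],[30,-17,0,0,0,0,0],[30,-17,0,0,0,0,0],[30,-17,0,0,0,0,0],[30,-17,0,0,0,0,0]]]' >/dev/null
python3 -m jog '[[[30,-17,0,0,0,0,0],[30,-17,0,0,0,0,0],[30,-17,0,0,0,0,0],[30,-17,0,0,0,0,0],[30,-17,0,0,0,0,0]]]' >/dev/null
python3 -m jog '[[[0,0,40,0,0,0,0],[0,0,40,0,0,0,0],[0,0,40,0,0,0,0],[0,0,40,0,0,0,0],[0,0,20,0,0,0,0]]]' |tr '\n' ' '
python3 -m jog '[[[0,0,10,0,0,0,0],[0,0,0,0,0,0,0],[0,0,0,0,0,0,0]]]' |tr '\n' ' '
python3 - <<'E'
from h import *
rows(.48,.30,.0945,1.45)
E
```

```text
clock: 7.55 position: [0.4768, 0.2967, 0.1253] tool_rot: [-3.138, 0.003, 1.45] force: [-0.5, 0.8, -2.6] grip_width: 0.0228 finger_force: 59.4 clock: 7.85 position: [0.4785, 0.2978, 0.1197] tool_rot: [3.141, -0.001, 1.45] force: [0.1, -0.1, -2.4] grip_width: 0.0224 finger_force: 59.4 t 7.85 p [0.4785 0.2978 0.1197] rpy [ 3.141e+00 -1.000e-03  1.450e+00] F [ 0.1 -0.1 -2.4] w 0.0224 ff 59.4
turn [ 0.001 -0.001 -0.   ] shift after turn mm [ 2.4  1.3 25.2] shift now [ 2.4  1.2 25.3]
```

```bash

python3 -m jog '[[[0,0,10,0,0,0,0],[0,0,8,0,0,0,0],[0,0,4,0,0,0,0],[0,0,2,0,0,0,0],[0,0,0,0,0,0,0]]]' |tr '\n' ' '
python3 -m jog '[[[0,0,1.5,0,0,0,0],[0,0,0,0,0,0,0]]]' |tr '\n' ' '
```

```text
clock: 8.35 position: [0.478, 0.2975, 0.0947] tool_rot: [-3.141, 0.0, 1.45] force: [0.0, -0.6, -2.0] grip_width: 0.023 finger_force: 59.5 clock: 8.55 position: [0.4782, 0.2975, 0.0934] tool_rot: [3.142, -0.0, 1.45] force: [0.6, -0.5, -2.6] grip_width: 0.0228 finger_force: 59.5
```

```bash

python3 -m jog '[[[0,0,1.5,0,0,0,0],[0,0,0,0,0,0,0]]]' |tr '\n' ' '
python3 -m jog '[[[0,0,1.5,0,0,0,0],[0,0,0,0,0,0,0]]]' |tr '\n' ' '
```

```text
clock: 8.75 position: [0.4782, 0.2975, 0.0931] tool_rot: [3.141, 0.0, 1.45] force: [-6.5, -4.5, 22.1] grip_width: 0.0228 finger_force: 62.7 clock: 8.95 position: [0.4782, 0.2975, 0.093] tool_rot: [3.14, 0.0, 1.45] force: [-15.9, -11.3, 55.0] grip_width: 0.0229 finger_force: 67.2
```

```bash

python3 -m jog '[[[0,0,-2,0,0,0,0],[0,0,0,0,0,0,0.3],[0,0,0,0,0,0,0.6],[0,0,0,0,0,0,1],[0,0,0,0,0,0,1]]]' |tr '\n' ' '
python3 -m jog '[[[0,0,-40,0,0,0,1],[0,0,-45,0,0,0,1],[0,0,-45,0,0,0,1],[0,0,-45,0,0,0,1],[0,0,-45,0,0,0,1]]]' |tr '\n' ' '
python3 -m jog '[[[-30,17,0,0,0,0,1],[-30,17,0,0,0,0,1],[-30,17,0,0,0,0,1],[-30,17,0,0,0,0,1],[-30,17,0,0,0,0,1]]]' >/dev/null
python3 -m jog '[[[-30,17,0,0,0,0,1],[-30,17,0,0,0,0,1],[-30,17,0,0,0,0,1],[-30,17,0,0,0,0,1],[0,0,0,0,0,0,1]]]' |tr '\n' ' '
python3 - <<'E'
from h import *
st()
f=wrist(); save(f,'w3.png'); spots(f,['amber_mid','chamber_floor','rim_centre','plate_top','start_top'])
f=bot.grab_frame('top');spots(f,['lid_knob','rim_centre','chamber_floor','amber_mid','reagent_1_mid'])
f=bot.grab_frame('side');spots(f,['lid_knob','rim_centre','chamber_floor','amber_mid','reagent_1_mid'])
E
```

```text
clock: 9.45 position: [0.4781, 0.2975, 0.0922] tool_rot: [-3.141, 0.0, 1.45] force: [0.1, 0.4, -0.7] grip_width: 0.0681 finger_force: 0.0 clock: 9.95 position: [0.4778, 0.2973, 0.3143] tool_rot: [-3.141, -0.0, 1.45] force: [0.4, 0.1, -0.8] grip_width: 0.0852 finger_force: 0.0 clock: 10.95 position: [0.5985, 0.006, 0.3118] tool_rot: [-3.141, 0.002, 1.444] force: [0.1, 1.0, -0.6] grip_width: 0.0857 finger_force: 0.0 t 10.95 p [0.5985 0.006  0.3118] rpy [-3.141e+00  2.000e-03  1.444e+00] F [ 0.1  1.  -0.6] w 0.0857 ff 0.0
amber_mid [([0.5982, -0.0187, 0.0609], 0.64, [325, 198]), ([0.4521, -0.1614, -0.0012], 0.41, [232, 296])]
chamber_floor [([0.6127, -0.017, 0.0082], 0.81, [337, 182])]
rim_centre [([0.6142, -0.0204, 0.1146], 0.59, [344, 216])]
plate_top [([0.4557, 0.0354, 0.0138], 0.72, [195, 156])]
start_top [([0.596, -0.166, 0.1146], 0.92, [341, 351])]
lid_knob [([0.4811, 0.295, 0.0296], 0.6, [272, 223])]
rim_centre []
chamber_floor [([0.6084, -0.0233, 0.0121], 0.65, [364, 187])]
amber_mid [([0.4798, 0.295, 0.0255], 0.69, [272, 224]), ([0.6068, -0.022, 0.012], 0.51, [363, 187])]
reagent_1_mid []
lid_knob [([0.4769, 0.3, 0.0292], 0.75, [315, 258]), ([0.4129, 0.5611, 0.0036], 0.7, [289, 331])]
rim_centre []
chamber_floor [([0.6042, -0.0194, 0.0096], 0.8, [328, 194])]
amber_mid [([0.5992, -0.0248, 0.0621], 0.5, [330, 183])]
reagent_1_mid []
```

View pics/w3.png

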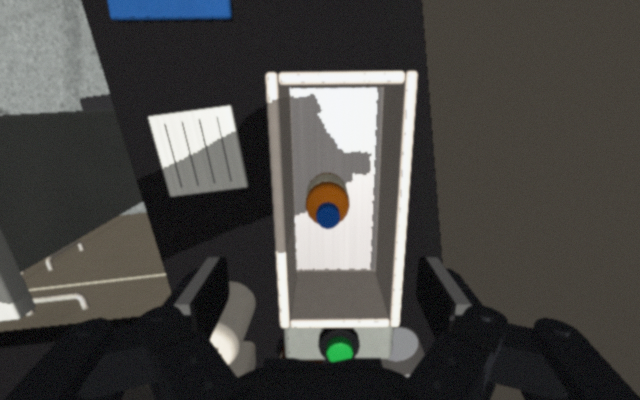

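The warmer is open. Amber's cap shows at (328,215), nearer the front wall, and the lid lies flat. I'll measure the cap by ray and turn the gripper a quarter, so the fingers close along the trough.

```bash

python3 -m jog '[[[0,0,0,0,0,0.14,1],[0,0,0,0,0,0.14,1],[0,0,0,0,0,0.14,1],[0,0,0,0,0,0.14,1],[0,0,0,0,0,0.14,1]]]' >/dev/null
python3 -m jog '[[[0,0,0,0,0,0.14,1],[0,0,0,0,0,0.14,1],[0,0,0,0,0,0.14,1],[0,0,0,0,0,0.14,1],[0,0,0,0,0,0.14,1]]]' >/dev/null
python3 -m jog '[[[0,0,0,0,0,0.14,1],[0,0,0,0,0,0.02,1],[0,0,0,0,0,0,1],[0,0,0,0,0,0,1]]]' |tr '\n' ' '
cat >> h.py <<'E'
def blob(f,lo,hi,z,mn=40):
    m=cv2.inRange(cv2.cvtColor(f['img'],cv2.COLOR_RGB2HSV),lo,hi)
    n,l,s,c=cv2.connectedComponentsWithStats(m)
    for i in range(1,n):
        if s[i,4]>mn: print('blob',s[i].tolist(),c[i].round(1),ray(f,c[i],z).round(4))
E
python3 - <<'E'
from h import *
f=wrist(); blob(f,(100,120,50),(125,255,255),.106); spots(f,['amber_mid','rim_centre','chamber_floor','plate_top'])
rows(.598,-.020,.2,-.12)
E
```

```text
clock: 13.25 position: [0.5974, 0.011, 0.3124] tool_rot: [-3.142, 0.0, -0.107] force: [-0.5, -0.1, -0.4] grip_width: 0.0852 finger_force: 0.0 blob [349, 168, 23, 25, 448] [359.7 180. ] [ 0.6009 -0.0236  0.106 ]
blob [6, 233, 200, 88, 12929] [100.5 271.3] [0.5367 0.2317 0.106 ]
blob [499, 299, 45, 30, 925] [521.  313.2] [ 0.4456 -0.1756  0.106 ]
amber_mid [([0.5981, -0.0204, 0.0637], 0.82, [352, 173])]
rim_centre []
chamber_floor [([0.6183, -0.0175, 0.0119], 0.66, [344, 146]), ([0.5953, -0.0179, 0.0631], 0.32, [350, 176])]
plate_top [([0.4583, 0.0387, 0.0104], 0.67, [312, 273])]
t 13.5 p [0.5974 0.0108 0.3124] rpy [-3.142  0.    -0.11 ] F [-0.3 -0.   0.2] w 0.0853 ff 0.0
turn [-0.    0.    0.01] shift after turn mm [  4.3  30.5 112.4] shift now [  4.   30.6 112.4]
```

```bash

python3 -m jog '[[[5,31,0,0,0,0.01,1],[0,0,40,0,0,0,1],[0,0,40,0,0,0,1],[0,0,0,0,0,0,1]]]' |tr '\n' ' '
python3 - <<'E'
from h import *
rows(.599,-.021,.124,-.12)
f=wrist(); save(f,'w4.png'); 
E
```

```text
clock: 13.9 position: [0.597, -0.0205, 0.2283] tool_rot: [3.141, 0.007, -0.12] force: [-0.2, 0.2, 0.7] grip_width: 0.0857 finger_force: 0.0 t 13.9 p [ 0.597  -0.0205  0.2283] rpy [ 3.141  0.007 -0.12 ] F [-0.2  0.2  0.7] w 0.0857 ff 0.0
turn [0.001 0.007 0.   ] shift after turn mm [  2.1   0.2 104.3] shift now [2.800e+00 1.000e-01 1.043e+02]
```

View pics/w4.png

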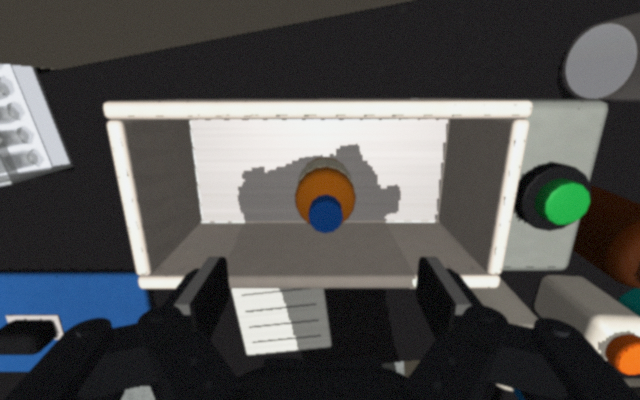

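The cap at (326,213) is centred between the fingers, and both fingers clear the walls.

```bash

python3 -c "
from h import *
f=wrist(); blob(f,(100,120,50),(125,255,255),.104)"
python3 -m jog '[[[2,0,30,0,0,0,1],[0,0,30,0,0,0,1],[0,0,30,0,0,0,1],[0,0,14,0,0,0,1],[0,0,0,0,0,0,1]]]' |tr '\n' ' '
python3 -m jog '[[[0,0,0,0,0,0,0.5],[0,0,0,0,0,0,0.3],[0,0,0,0,0,0,0],[0,0,0,0,0,0,0],[0,0,0,0,0,0,0]]]' 30|tr '\n' ' '
```

```text
blob [310, 197, 32, 36, 899] [325.7 215. ] [ 0.6008 -0.0241  0.104 ]
blob [0, 272, 153, 60, 7071] [ 75.  296.6] [0.5605 0.1595 0.104 ]
blob [0, 339, 59, 34, 872] [ 22.8 359.9] [0.5113 0.2184 0.104 ]
blob [513, 389, 12, 11, 66] [518.3 394.4] [ 0.4319 -0.1583  0.104 ]
clock: 14.5 position: [0.6011, -0.0205, 0.1285] tool_rot: [3.142, 0.001, -0.12] force: [0.1, -0.9, 0.5] grip_width: 0.0853 finger_force: 0.0 clock: 15.0 position: [0.6018, -0.0208, 0.1299] tool_rot: [-3.141, -0.003, -0.12] force: [-1.2, -1.4, 10.7] grip_width: 0.0443 finger_force: 29.1
```

```bash

python3 -m jog '[[[0,0,-20,0,0,0,0],[0,0,-35,0,0,0,0],[0,0,-35,0,0,0,0],[0,0,-40,0,0,0,0],[0,0,-20,0,0,0,0]]]' |tr '\n' ' '
python3 - <<'E'
from h import *
rows(.457,.038,.18,-.12)
f=wrist(); save(f,'w5.png'); spots(f,['amber_mid','plate_top'])
f=bot.grab_frame('side'); spots(f,['amber_mid','plate_top'])
E
```

```text
clock: 15.5 position: [0.6016, -0.0207, 0.2825] tool_rot: [-3.141, -0.004, -0.12] force: [0.2, 0.1, -1.0] grip_width: 0.0442 finger_force: 31.6 t 15.5 p [ 0.6016 -0.0207  0.2825] rpy [-3.141 -0.004 -0.12 ] F [ 0.2  0.1 -1. ] w 0.0442 ff 31.6
turn [-0.001 -0.004 -0.   ] shift after turn mm [-150.6  -41.   102.5] shift now [-151.1  -40.8  101.9]
amber_mid [([0.6009, -0.0173, 0.2151], 0.57, [313, 268])]
plate_top [([0.4551, 0.0382, 0.0147], 0.76, [288, 297])]
amber_mid [([0.5996, -0.0212, 0.2111], 0.65, [331, 153])]
plate_top [([0.4603, 0.0383, 0.0101], 0.61, [354, 216])]
```

View pics/w5.png

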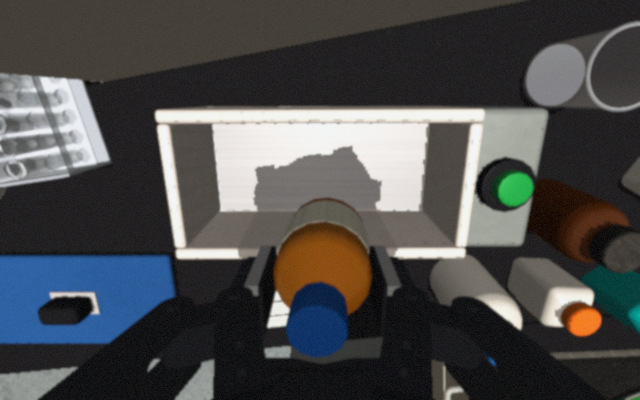

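Amber is held upright between the pads. I'll move it over the plate.

```bash

python3 -m jog '[[[-30,-8,0,0,0,0,0],[-30,-8,0,0,0,0,0],[-30,-8,0,0,0,0,0],[-30,-8,0,0,0,0,0],[-30,-9,0,0,0,0,0]]]' |tr '\n' ' '
python3 -m jog '[[[0,0,40,0,0.004,0,0],[0,0,40,0,0,0,0],[0,0,40,0,0,0,0],[0,0,25,0,0,0,0],[0,0,0,0,0,0,0]]]' |tr '\n' ' '
python3 - <<'E'
from h import *
rows(.457,.038,.126,-.12)
E
```

```text
clock: 16.3 position: [0.4554, 0.0383, 0.2775] tool_rot: [3.141, 0.002, -0.12] force: [0.7, 0.7, -0.6] grip_width: 0.0445 finger_force: 31.6 clock: 16.8 position: [0.4555, 0.0379, 0.1303] tool_rot: [3.14, 0.002, -0.12] force: [-0.3, 0.7, -0.3] grip_width: 0.0441 finger_force: 31.6 t 16.8 p [0.4555 0.0379 0.1303] rpy [ 3.14e+00  2.00e-03 -1.20e-01] F [-0.3  0.7 -0.3] w 0.0441 ff 31.6
turn [0.002 0.002 0.   ] shift after turn mm [ 1.5 -0.3  4.3] shift now [ 1.5 -0.3  4.3]
```

```bash

python3 -m jog '[[[1,0,2,0,0,0,0],[0,0,1,0,0,0,0],[0,0,0,0,0,0,0]]]' |tr '\n' ' '
python3 -m jog '[[[0,0,1.5,0,0,0,0],[0,0,0,0,0,0,0]]]' |tr '\n' ' '
python3 -m jog '[[[0,0,1.5,0,0,0,0],[0,0,0,0,0,0,0]]]' |tr '\n' ' '
```

```text
clock: 17.1 position: [0.4589, 0.0379, 0.1314] tool_rot: [-3.141, -0.006, -0.12] force: [-0.1, 0.6, -0.2] grip_width: 0.0441 finger_force: 31.6 clock: 17.3 position: [0.4586, 0.0379, 0.1293] tool_rot: [-3.141, -0.005, -0.12] force: [0.9, -0.6, -1.3] grip_width: 0.0442 finger_force: 31.6 clock: 17.5 position: [0.4584, 0.0379, 0.1274] tool_rot: [-3.142, -0.004, -0.12] force: [0.4, -1.0, -0.3] grip_width: 0.0443 finger_force: 31.6
```

```bash

for i in 1; do python3 -m jog '[[[0,0,1.5,0,0,0,0],[0,0,0,0,0,0,0]]]' |tr '\n' ' '; done
python3 -m jog '[[[0,0,1,0,0,0,0],[0,0,0,0,0,0,0]]]' |tr '\n' ' '
```

```text
clock: 17.7 position: [0.4586, 0.0378, 0.126] tool_rot: [-3.142, -0.005, -0.12] force: [0.0, -0.2, 5.3] grip_width: 0.0442 finger_force: 32.1 clock: 17.9 position: [0.4591, 0.0377, 0.1257] tool_rot: [-3.141, -0.006, -0.121] force: [-3.0, -2.2, 24.3] grip_width: 0.0445 finger_force: 33.8
```

```bash

python3 -m jog '[[[0,0,-1,0,0,0,0],[0,0,0,0,0,0,0.6],[0,0,0,0,0,0,0.8],[0,0,0,0,0,0,0.9],[0,0,0,0,0,0,0.9]]]' |tr '\n' ' '
python3 -m jog '[[[0,0,-25,0,0,0,1],[0,0,-45,0,0,0,1],[0,0,-45,0,0,0,1],[0,0,-45,0,0,0,1],[0,0,-10,0,0,0,1]]]' |tr '\n' ' '
python3 - <<'E'
from h import *
f=bot.grab_frame('top'); spots(f,['amber_mid','lid_knob']); blob(f,(5,120,120),(18,255,255),.09,20)
f=bot.grab_frame('side'); spots(f,['amber_mid','lid_knob'])
rows(.47,-.253,.30,-.12)
E
```

```text
clock: 18.4 position: [0.4583, 0.0379, 0.1258] tool_rot: [3.142, -0.004, -0.12] force: [-0.1, -0.3, -0.0] grip_width: 0.0769 finger_force: 0.0 clock: 18.9 position: [0.4588, 0.0381, 0.3002] tool_rot: [-3.14, -0.01, -0.12] force: [-0.2, -0.7, -2.1] grip_width: 0.0853 finger_force: 0.0 amber_mid [([0.4119, 0.559, 0.0002], 0.42, [197, 244]), ([0.6711, -0.2681, 0.0011], 0.2, [432, 169])]
lid_knob [([0.4811, 0.2984, 0.0272], 0.93, [271, 223])]
blob [468, 195, 9, 9, 61] [472.  198.8] [ 0.5567 -0.3765  0.09  ]
blob [432, 229, 8, 8, 56] [435.6 232.6] [ 0.4451 -0.2526  0.09  ]
amber_mid [([0.4566, 0.0341, 0.0561], 0.5, [356, 207])]
lid_knob [([0.4764, 0.2988, 0.0267], 0.83, [315, 258])]
t 19.2 p [0.4573 0.0379 0.2947] rpy [ 3.141e+00 -2.000e-03 -1.200e-01] F [0.3 0.3 0.1] w 0.0856 ff 0.0
turn [ 0.001 -0.002 -0.   ] shift after turn mm [ 47.5 287.3  -5.3] shift now [ 47.5 287.3  -5.1]
```

```bash

python3 -m jog '[[[5,36,-1,0,0,0,1],[5,36,-1,0,0,0,1],[5,36,-1,0,0,0,1],[5,36,-1,0,0,0,1],[5,36,-1,0,0,0,1]]]' >/dev/null
python3 -m jog '[[[5,36,0,0,0,0,1],[5,36,0,0,0,0,1],[5,36,0,0,0,0,1],[0,0,0,0,0,-0.14,1],[0,0,0,0,0,-0.14,1]]]' >/dev/null
python3 -m jog '[[[0,0,0,0,0,-0.14,1],[0,0,0,0,0,-0.14,1],[0,0,0,0,0,-0.14,1],[0,0,0,0,0,-0.14,1],[0,0,0,0,0,-0.14,1]]]' >/dev/null
python3 -m jog '[[[0,0,0,0,0,-0.14,1],[0,0,0,0,0,-0.14,1],[0,0,0,0,0,-0.14,1],[0,0,0,0,0,-0.14,1],[0,0,0,0,0,0,1]]]' |tr '\n' ' '
python3 - <<'E'
from h import *
rows(.445,-.253,.2,1.45)
f=wrist(); save(f,'w6.png'); spots(f,['reagent_1_mid','white_bottle','brown_bottle']); blob(f,(5,120,120),(18,255,255),.088)
E
```

```text
clock: 21.2 position: [0.4626, -0.2527, 0.2998] tool_rot: [3.139, -0.001, 1.422] force: [-1.0, -0.7, 0.0] grip_width: 0.0857 finger_force: 0.0 t 21.2 p [ 0.4626 -0.2527  0.2998] rpy [ 3.139e+00 -1.000e-03  1.422e+00] F [-1.  -0.7  0. ] w 0.0857 ff 0.0
turn [ 0.002 -0.001 -0.028] shift after turn mm [ -2.4 -17.4  99.8] shift now [ -3.  -17.5  99.7]
reagent_1_mid []
white_bottle [([0.4524, -0.1636, 0.0002], 0.58, [300, 87])]
brown_bottle [([0.5355, -0.2591, 0.0004], 0.67, [385, 162])]
blob [382, 156, 43, 19, 246] [406.2 162.4] [ 0.5395 -0.2429  0.088 ]
blob [285, 175, 34, 34, 915] [301.7 191.5] [ 0.4438 -0.2557  0.088 ]
```

View pics/w6.png

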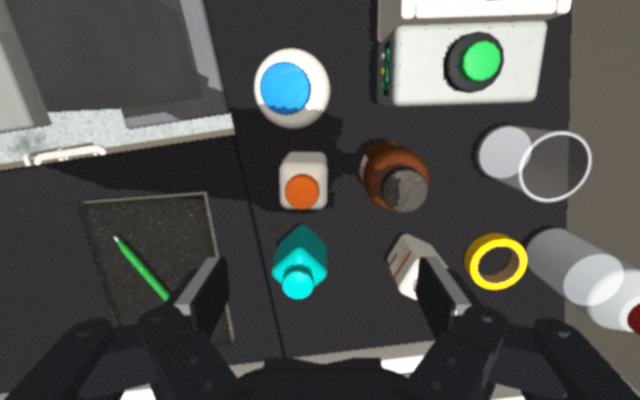

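The wanted bottle's orange cap is at (302,191), with turquoise below it at (298,280), brown at (400,185) and white at (290,88). The gap to brown is tight, so I'll part-close the gripper before descending.

```bash

python3 -m jog '[[[-4,-18,0,0,0,0,0.75],[0,0,40,0,0,0,0.75],[0,0,40,0,0,0,0.75],[0,0,0,0,0,0,0.75]]]' |tr '\n' ' '
python3 - <<'E'
from h import *
rows(.4445,-.2538,.116,1.422)
f=wrist(); save(f,'w7.png'); blob(f,(5,120,120),(18,255,255),.088)
E
```

```text
clock: 21.8 position: [0.4431, -0.2531, 0.2174] tool_rot: [-3.139, -0.002, 1.418] force: [-1.2, -0.2, 1.6] grip_width: 0.0643 finger_force: 0.0 t 21.8 p [ 0.4431 -0.2531  0.2174] rpy [-3.139e+00 -2.000e-03  1.418e+00] F [-1.2 -0.2  1.6] w 0.0643 ff 0.0
turn [-0.002 -0.002 -0.004] shift after turn mm [ -0.4   1.5 101.4] shift now [ -0.7   1.7 101.4]
blob [426, 172, 70, 25, 646] [463.7 181.5] [ 0.5357 -0.2424  0.088 ]
blob [301, 197, 47, 48, 1759] [324.2 220.9] [ 0.4439 -0.2556  0.088 ]
```

View pics/w7.png

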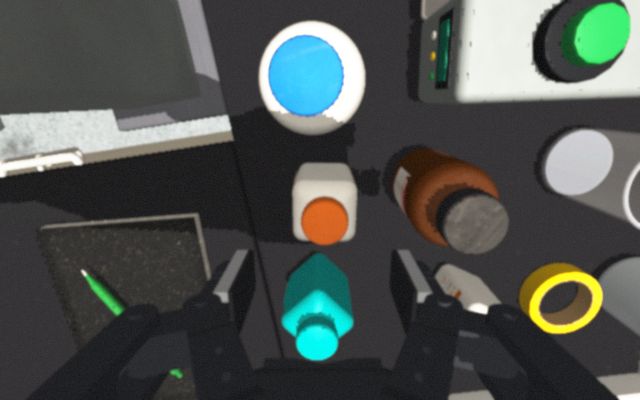

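Cap (324,221) is centred and the bottle faces are square to the pads.

```bash

python3 -m jog '[[[-1,0,30,0,0,0,0.75],[0,0,30,0,0,0,0.75],[0,0,25,0,0,0,0.75],[0,0,16,0,0,0,0.75],[0,0,0,0,0,0,0.75]]]' |tr '\n' ' '
python3 -m jog '[[[0,0,0,0,0,0,0.5],[0,0,0,0,0,0,0.3],[0,0,0,0,0,0,0],[0,0,0,0,0,0,0],[0,0,0,0,0,0,0]]]' 30|tr '\n' ' '
python3 -m jog '[[[0,0,-20,0,0,0,0],[0,0,-45,0,0,0,0],[0,0,-45,0,0,0,0],[0,0,-45,0,0,0,0],[0,0,-25,0,0,0,0]]]' |tr '\n' ' '
python3 - <<'E'
from h import *
y=-.118; cx,cy=.6125,-.0195
R=np.array([[np.cos(y),-np.sin(y)],[np.sin(y),np.cos(y)]])
for w in [(0,-.05),(0,.055)]: print(w,(R@w+[cx,cy]).round(4))
x,yy=R@(0,.055)+[cx,cy]
rows(x,yy,.29,1.45)
f=wrist(); save(f,'w8.png')
E
```

```text
clock: 22.35 position: [0.4454, -0.2551, 0.1201] tool_rot: [3.138, -0.0, 1.419] force: [0.5, 0.2, 0.7] grip_width: 0.0645 finger_force: 0.0 clock: 22.85 position: [0.4458, -0.2555, 0.1219] tool_rot: [3.135, 0.001, 1.419] force: [-1.5, 1.6, 7.3] grip_width: 0.0451 finger_force: 29.9 clock: 23.35 position: [0.4449, -0.2551, 0.3051] tool_rot: [3.133, 0.002, 1.419] force: [0.1, 0.1, -1.4] grip_width: 0.0444 finger_force: 31.7 (0, -0.05) [ 0.6066 -0.0692]
(0, 0.055) [0.619  0.0351]
t 23.35 p [ 0.4449 -0.2551  0.3051] rpy [3.133e+00 2.000e-03 1.419e+00] F [ 0.1  0.1 -1.4] w 0.0444 ff 31.7
turn [ 0.009  0.002 -0.031] shift after turn mm [309.1 137.9  15.1] shift now [313.2 128.2  15.8]
```

View pics/w8.png

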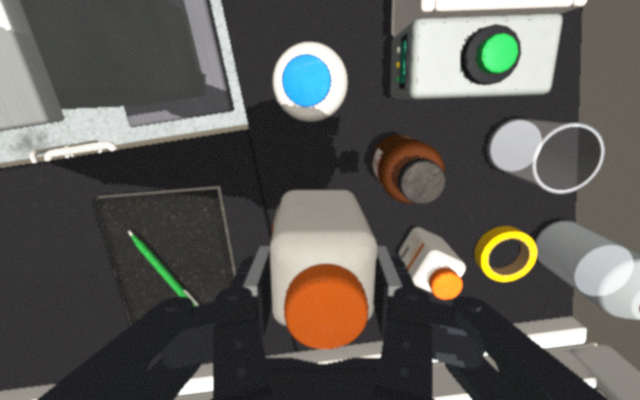

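The bottle is held straight. I'll carry it over the warmer's far (+y) half.

```bash

python3 -m jog '[[[0,0,0,0.008,0,-0.031,0],[39,17,0,0,0,0,0],[39,17,0,0,0,0,0],[39,17,0,0,0,0,0],[39,17,0,0,0,0,0]]]' >/dev/null
python3 -m jog '[[[39,17,0,0,0,0,0],[39,17,0,0,0,0,0],[39,18,0,0,0,0,0],[36,18,0,0,0,0,0],[0,0,0,0,0,0,0]]]' |tr '\n' ' '
python3 - <<'E'
from h import *
rows(.619,.0351,.137,1.45)
f=wrist(); save(f,'w9.png'); spots(f,['rim_centre','chamber_floor'])
E
```

```text
clock: 24.4 position: [0.6194, 0.041, 0.2987] tool_rot: [-3.136, -0.003, 1.458] force: [-2.2, -0.3, -1.6] grip_width: 0.0451 finger_force: 31.7 t 24.4 p [0.6194 0.041  0.2987] rpy [-3.136e+00 -3.000e-03  1.458e+00] F [-2.2 -0.3 -1.6] w 0.0451 ff 31.7
turn [-0.005 -0.003  0.008] shift after turn mm [ -5.9   0.3 161.7] shift now [ -6.4   1.1 161.6]
rim_centre []
chamber_floor []
```

View pics/w9.png

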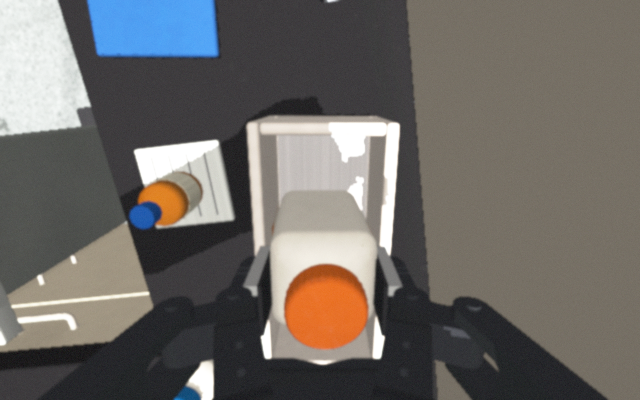

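Amber stands on the plate at (170,200). The held bottle is centred over the trough, whose walls are at 250 and 397, so I'll lower it.

```bash

python3 -m jog '[[[-3,0,35,0,0,0.008,0],[-3,0,35,0,0,0,0],[0,0,30,0,0,0,0],[0,0,30,0,0,0,0],[0,0,0,0,0,0,0]]]' |tr '\n' ' '
python3 -m jog '[[[0,0,15,0,0,0,0],[0,0,6,0,0,0,0],[0,0,0,0,0,0,0],[0,0,0,0,0,0,0]]]' |tr '\n' ' '
python3 -m jog '[[[0,0,3,0,0,0,0],[0,0,0,0,0,0,0]]]' |tr '\n' ' '
```

```text
clock: 25.05 position: [0.615, 0.0277, 0.1662] tool_rot: [-3.132, 0.002, 1.442] force: [-0.8, -0.3, -0.6] grip_width: 0.0447 finger_force: 31.6 clock: 25.45 position: [0.6173, 0.0293, 0.1492] tool_rot: [-3.139, -0.0, 1.443] force: [0.5, -0.1, -0.6] grip_width: 0.0446 finger_force: 31.6 clock: 25.65 position: [0.617, 0.0293, 0.1456] tool_rot: [-3.138, -0.0, 1.443] force: [-0.5, -0.1, -0.9] grip_width: 0.0448 finger_force: 31.7
```

```bash

python3 -m jog '[[[2,0,5,0,0,0,0],[0,0,2,0,0,0,0],[0,0,0,0,0,0,0]]]' |tr '\n' ' '
python3 -m jog '[[[0,0,1.5,0,0,0,0],[0,0,0,0,0,0,0]]]' |tr '\n' ' '
python3 -m jog '[[[0,0,1.5,0,0,0,0],[0,0,0,0,0,0,0]]]' |tr '\n' ' '
```

```text
clock: 25.95 position: [0.617, 0.0316, 0.138] tool_rot: [-3.137, -0.0, 1.443] force: [-0.7, -0.5, -0.6] grip_width: 0.0448 finger_force: 31.7 clock: 26.15 position: [0.6174, 0.0314, 0.1372] tool_rot: [-3.138, -0.0, 1.443] force: [-1.0, 0.2, 2.3] grip_width: 0.0448 finger_force: 33.1 clock: 26.35 position: [0.6175, 0.0315, 0.1368] tool_rot: [-3.139, -0.0, 1.443] force: [-8.8, 0.2, 22.1] grip_width: 0.0449 finger_force: 40.0
```

```bash

python3 -m jog '[[[0,0,-1,0,0,0,0],[0,0,0,0,0,0,0.58],[0,0,0,0,0,0,0.62],[0,0,0,0,0,0,0.65],[0,0,0,0,0,0,0.65]]]' |tr '\n' ' '
python3 -m jog '[[[0,0,-20,0,0,0,0.65],[0,0,-40,0,0,0,0.65],[0,0,-40,0,0,0,0.65],[0,0,-40,0,0,0,0.8],[0,0,-30,0,0,0,1]]]' |tr '\n' ' '
python3 - <<'E'
from h import *
rows(.535,-.365,.30,1.45)
f=wrist(); save(f,'w10.png')
E
```

```text
clock: 26.85 position: [0.6173, 0.0315, 0.1375] tool_rot: [-3.138, -0.0, 1.443] force: [-8.8, -0.4, 19.5] grip_width: 0.055 finger_force: 18.8 clock: 27.35 position: [0.6181, 0.0313, 0.3092] tool_rot: [-3.14, -0.001, 1.443] force: [0.6, 0.5, -0.8] grip_width: 0.0803 finger_force: 0.0 t 27.35 p [0.6181 0.0313 0.3092] rpy [-3.140e+00 -1.000e-03  1.443e+00] F [ 0.6  0.5 -0.8] w 0.0803 ff 0.0
turn [-0.002 -0.001 -0.007] shift after turn mm [-403.4  -34.7    9.2] shift now [-403.7  -31.7    9. ]
```

View pics/w10.png

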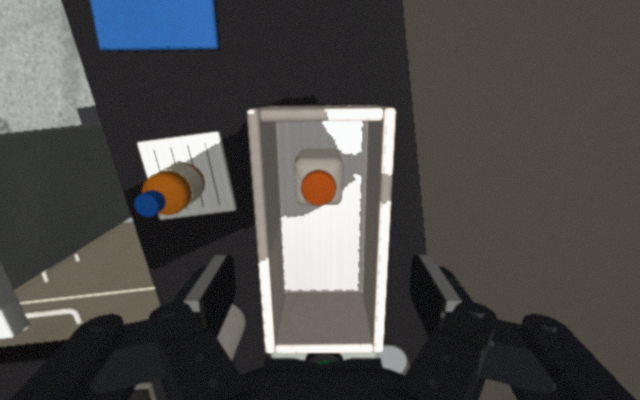

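Reagent A stands upright in the warmer at (319,185), clear of the walls. Next is the second orange bottle.

```bash

python3 -m jog '[[[-45,-4,0,0,0,0,1],[-45,-4,0,0,0,0,1],[-45,-4,0,0,0,0,1],[-45,-4,0,0,0,0,1],[-45,-3,0,0,0,0,1]]]' >/dev/null
python3 -m jog '[[[-45,-3,0,0,0,0,1],[-45,-3,0,0,0,0,1],[-45,-3,0,0,0,0,1],[-44,-3,0,0,0,0,1],[0,0,0,0,0,0,1]]]' |tr '\n' ' '
python3 - <<'E'
from h import *
rows(.556,-.377,.2,1.45)
f=wrist(); save(f,'w11.png'); blob(f,(5,120,120),(18,255,255),.088);spots(f,['reagent_2_mid','beaker','tape_roll'])
E
```

```text
clock: 28.4 position: [0.5327, -0.3721, 0.3057] tool_rot: [-3.136, 0.003, 1.435] force: [-0.7, 0.2, -0.6] grip_width: 0.0856 finger_force: 0.0 t 28.4 p [ 0.5327 -0.3721  0.3057] rpy [-3.136e+00  3.000e-03  1.435e+00] F [-0.7  0.2 -0.6] w 0.0856 ff 0.0
turn [-0.005  0.002 -0.015] shift after turn mm [ -2.1  23.8 105.7] shift now [ -1.5  24.4 105.6]
blob [333, 171, 33, 34, 853] [348.8 187.4] [ 0.5552 -0.3795  0.088 ]
reagent_2_mid [([0.5558, -0.3766, 0.0478], 0.77, [346, 174])]
beaker [([0.6727, -0.262, -0.0024], 0.87, [440, 45])]
tape_roll [([0.6581, -0.4008, -0.0008], 0.66, [431, 174])]
```

View pics/w11.png

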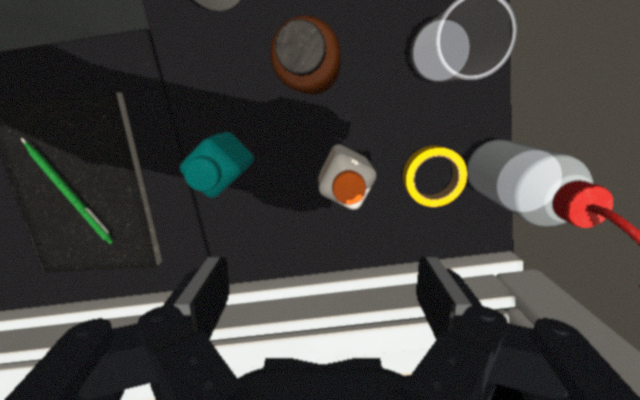

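Cap B is at (349,187) and the bottle is turned roughly 27° in the image. Turquoise is at left (215,165). My picture allowance is used up, so I'll fit the yaw numerically from the traced region.

```bash
cat > fit.py <<'E'
from h import *
from scipy.optimize import differential_evolution
def hull(f,x,y,a,c,s):
    pts=[]
    for zz in (0,.076):
        for i in (-1,1):
            for j in (-1,1): pts.append([x+.023*(i*np.cos(a)-j*np.sin(a)),y+.023*(i*np.sin(a)+j*np.cos(a)),zz])
    t=np.linspace(0,6.28,16); pts+= [[x+.016*np.cos(u),y+.016*np.sin(u),.092] for u in t]
    m=np.zeros((400,640),np.uint8); cv2.fillConvexPoly(m,cv2.convexHull(np.array([proj(f,p) for p in pts],np.float32).round().astype(np.int32)),1); return m>0
def fit(f,x0,y0):
    ms=bot.trace('reagent_1_mid',f)
    best=None
    for d in ms:
        r=d['region']; v,u=np.nonzero(r); q=proj(f,[x0,y0,.046]); 
        if abs(u.mean()-q[0])+abs(v.mean()-q[1])<40: best=r;break
    if best is None: print('no mask',[ (m['conf'],np.argwhere(m['region']).mean(0)) for m in ms]); return
    def cost(p):
        h=hull(f,*p,0,0); return 1-(h&best).sum()/(h|best).sum()
    r=differential_evolution(cost,[(x0-.012,x0+.012),(y0-.012,y0+.012),(-.8,.8)],maxiter=40,popsize=12,seed=1)
    print('fit',r.x.round(4),'IoU',round(1-r.fun,3))
    for a in np.arange(-.78,.79,.195): print(round(a,2),round(1-cost([r.x[0],r.x[1],a]),3),end='; ')
    print()
E
python3 - <<'E'
from fit import *
for i in range(2): fit(wrist(),.556,-.377)
E
```

```text
no mask []
no mask []
```

```bash
python3 - <<'E'
s=open('fit.py').read()
i=s.index("    ms=bot.trace"); j=s.index("    def cost")
s=s[:i]+"""    g=f['img'].max(2); m=(g>75).astype(np.uint8)
    n,l,_,_=cv2.connectedComponentsWithStats(m); q=proj(f,[x0,y0,.07]).astype(int); best=l==l[q[1],q[0]]; v,u=np.nonzero(best); print('mask',best.sum(),u.min(),u.max(),v.min(),v.max(),'vals',g[v.min()-6,u.min():u.max():8])
"""+s[j:]
open('fit.py','w').write(s)
E
python3 - <<'E'
from fit import *
for i in range(2): fit(wrist(),.556,-.377)
E
```

```text
mask 2609 316 373 152 217 vals [26 25 26 26 41 42 38 39]
fit [ 0.5552 -0.3782 -0.6195] IoU 0.891
-0.78 0.867; -0.58 0.875; -0.39 0.852; -0.19 0.794; 0.0 0.766; 0.2 0.755; 0.39 0.766; 0.59 0.81; 0.78 0.87; 
mask 2613 316 373 152 217 vals [24 26 27 22 42 42 38 36]
fit [ 0.5556 -0.3793 -0.6746] IoU 0.89
-0.78 0.865; -0.58 0.863; -0.39 0.854; -0.19 0.791; 0.0 0.767; 0.2 0.76; 0.39 0.768; 0.59 0.814; 0.78 0.863;
```

```bash

python3 -m jog '[[[0,0,0,0,0,0.13,1],[0,0,0,0,0,0.13,1],[0,0,0,0,0,0.13,1],[0,0,0,0,0,0.115,1],[0,0,0,0,0,0,1]]]' >/dev/null
python3 -m jog '[[[8,20,20,0,0,0,1],[0,0,30,0,0,0,1],[0,0,30,0,0,0,1],[0,0,0,0,0,0,1],[0,0,0,0,0,0,1]]]' |tr '\n' ' '
python3 - <<'E'
from fit import *
rows(.5555,-.3775,.118,.93)
f=wrist(); fit(f,.5555,-.3775); blob(f,(5,120,120),(18,255,255),.088)
E
```

```text
clock: 29.9 position: [0.5563, -0.3708, 0.2271] tool_rot: [-3.138, 0.002, 0.94] force: [1.2, 0.1, 0.6] grip_width: 0.0855 finger_force: 0.0 t 29.9 p [ 0.5563 -0.3708  0.2271] rpy [-3.138e+00  2.000e-03  9.400e-01] F [1.2 0.1 0.6] w 0.0855 ff 0.0
turn [-0.004  0.002  0.01 ] shift after turn mm [ -5.8   3.4 109.1] shift now [ -5.7   3.8 109.1]
mask 4432 297 359 166 245 vals [18 18 25 20 22 21 43 38]
fit [ 0.5555 -0.3792 -0.6509] IoU 0.882
-0.78 0.853; -0.58 0.875; -0.39 0.85; -0.19 0.802; 0.0 0.773; 0.2 0.764; 0.39 0.772; 0.59 0.797; 0.78 0.857; 
blob [307, 202, 44, 43, 1476] [328.5 223.2] [ 0.555 -0.38   0.088]
```

```bash

python3 -m jog '[[[-7,4,30,0,0,0.02,1],[0,0,30,0,0,0,1],[0,0,30,0,0,0,1],[0,0,20,0,0,0,1],[0,0,0,0,0,0,1]]]' |tr '\n' ' '
python3 -m jog '[[[0,0,0,0,0,0,0.5],[0,0,0,0,0,0,0.3],[0,0,0,0,0,0,0],[0,0,0,0,0,0,0],[0,0,0,0,0,0,0]]]' 30|tr '\n' ' '
```

```text
clock: 30.45 position: [0.5544, -0.3785, 0.1157] tool_rot: [-3.136, 0.002, 0.919] force: [-0.3, 1.2, -0.8] grip_width: 0.0854 finger_force: 0.0 clock: 30.95 position: [0.5554, -0.3791, 0.1185] tool_rot: [-3.14, 0.002, 0.918] force: [-3.3, 1.5, 11.0] grip_width: 0.0452 finger_force: 29.3
```

```bash

python3 -m jog '[[[0,0,-20,0,0,0,0],[0,0,-45,0,0,0,0],[0,0,-45,0,0,0,0],[0,0,-45,0,0,0,0],[0,0,-28,0,0,0,0]]]' |tr '\n' ' '
python3 -m jog '[[[0,0,0,0,0,0.13,0],[0,0,0,0,0,0.13,0],[0,0,0,0,0,0.13,0],[0,0,0,0,0,0.13,0],[0,0,0,0,0,0.13,0]]]' >/dev/null
python3 -m jog '[[[0,0,0,0,0,0.13,0],[0,0,0,0,0,0.13,0],[0,0,0,0,0,0.128,0],[0,0,0,0,0,0,0],[0,0,0,0,0,0,0]]]' |tr '\n' ' '
python3 - <<'E'
from h import *
rows(.6066,-.0692,.30,-.12)
f=wrist(); blob(f,(5,120,120),(18,255,255),.25,300)
E
```

```text
clock: 31.45 position: [0.5559, -0.3791, 0.3043] tool_rot: [3.14, 0.001, 0.918] force: [0.4, 1.3, -0.6] grip_width: 0.0451 finger_force: 31.3 clock: 32.45 position: [0.5556, -0.3787, 0.3001] tool_rot: [3.142, 0.003, -0.116] force: [0.2, -0.4, -0.0] grip_width: 0.0456 finger_force: 31.3 t 32.45 p [ 0.5556 -0.3787  0.3001] rpy [ 3.142e+00  3.000e-03 -1.160e-01] F [ 0.2 -0.4 -0. ] w 0.0456 ff 31.3
turn [0.    0.003 0.004] shift after turn mm [ 1.360e+01 -3.134e+02  1.000e-01] shift now [  14.9 -313.3    0. ]
blob [280, 280, 85, 75, 4863] [321.9 317. ] [ 0.5393 -0.3778  0.25  ]
```

```bash

python3 -m jog '[[[2,-39,0,0,0,0,0],[2,-39,0,0,0,0,0],[2,-39,0,0,0,0,0],[2,-39,0,0,0,0,0],[2,-39,0,0,0,0,0]]]' >/dev/null
python3 -m jog '[[[2,-39,0,0,0,0,0],[1,-39,0,0,0,0,0],[1,-40,0,0,0,0,0],[0,0,0,0,0,0,0],[0,0,0,0,0,0,0]]]' |tr '\n' ' '
python3 - <<'E'
from h import *
rows(.6066,-.0692,.14,-.12)
f=wrist(); spots(f,['chamber_floor','rim_centre'])
f=bot.grab_frame('top'); spots(f,['chamber_floor','rim_centre','reagent_1_mid','lid_knob'])
blob(f,(5,120,120),(18,255,255),.10,20);
E
```

```text
clock: 33.5 position: [0.607, -0.069, 0.2997] tool_rot: [-3.141, 0.004, -0.116] force: [-0.2, -0.5, -0.8] grip_width: 0.0453 finger_force: 31.3 t 33.5 p [ 0.607  -0.069   0.2997] rpy [-3.141  0.004 -0.116] F [-0.2 -0.5 -0.8] w 0.0453 ff 31.3
turn [-0.     0.004  0.004] shift after turn mm [ -0.4   0.2 159.7] shift now [  0.2   0.3 159.7]
chamber_floor [([0.6139, -0.0171, 0.0092], 0.97, [275, 166]), ([0.4525, -0.158, -0.002], 0.36, [403, 273])]
rim_centre [([0.612, -0.0207, 0.1132], 0.57, [262, 194])]
chamber_floor [([0.6066, -0.021, 0.0108], 0.9, [363, 187])]
rim_centre [([0.6718, -0.2656, -0.0039], 0.68, [431, 169])]
reagent_1_mid []
lid_knob [([0.4973, 0.2571, 0.0264], 0.76, [283, 219])]
blob [345, 178, 8, 8, 47] [348.8 181.3] [0.6156 0.0324 0.1   ]
```

The lid has been knocked to about (.497,.257), so I'll re-measure it later. Now lowering B.

```bash

python3 -m jog '[[[0,0,40,0,0.004,0,0],[0,0,40,0,0,0,0],[0,0,40,0,0,0,0],[0,0,30,0,0,0,0],[0,0,0,0,0,0,0]]]' |tr '\n' ' '
python3 -m jog '[[[0,0,8,0,0,0,0],[0,0,4,0,0,0,0],[0,0,0,0,0,0,0]]]' |tr '\n' ' '
python3 -m jog '[[[0,0,1.5,0,0,0,0],[0,0,0,0,0,0,0]]]' |tr '\n' ' '
python3 -m jog '[[[0,0,1.5,0,0,0,0],[0,0,0,0,0,0,0]]]' |tr '\n' ' '
```

```text
clock: 34.4 position: [0.6049, -0.0698, 0.1459] tool_rot: [3.141, 0.006, -0.12] force: [-0.1, -0.5, -0.2] grip_width: 0.0451 finger_force: 31.3 clock: 34.7 position: [0.6071, -0.0698, 0.1383] tool_rot: [-3.141, -0.001, -0.12] force: [-0.6, -0.2, -0.7] grip_width: 0.0452 finger_force: 31.3 clock: 34.9 position: [0.607, -0.0697, 0.1365] tool_rot: [-3.141, -0.001, -0.12] force: [-0.1, -0.3, -1.3] grip_width: 0.0449 finger_force: 31.3 clock: 35.1 position: [0.6067, -0.0697, 0.1345] tool_rot: [-3.141, -0.0, -0.12] force: [-0.2, 0.3, -0.9] grip_width: 0.0451 finger_force: 31.3
```

```bash

python3 -m jog '[[[0,0,1.5,0,0,0,0],[0,0,0,0,0,0,0]]]' |tr '\n' ' '
python3 -m jog '[[[0,0,1,0,0,0,0],[0,0,0,0,0,0,0]]]' |tr '\n' ' '
```

```text
clock: 35.3 position: [0.6067, -0.0697, 0.1328] tool_rot: [-3.141, 0.0, -0.12] force: [0.1, 0.5, -1.1] grip_width: 0.045 finger_force: 31.3 clock: 35.5 position: [0.6069, -0.0697, 0.1325] tool_rot: [-3.141, -0.0, -0.12] force: [-1.7, 0.6, 8.7] grip_width: 0.0451 finger_force: 32.2
```

```bash

python3 -m jog '[[[0,0,-0.5,0,0,0,0.58],[0,0,0,0,0,0,0.65],[0,0,0,0,0,0,0.75],[0,0,0,0,0,0,0.75]]]' |tr '\n' ' '
python3 -m jog '[[[0,0,-25,0,0,0,0.75],[0,0,-45,0,0,0,0.75],[0,0,-45,0,0,0,0.75],[0,0,-45,0,0,0,1],[0,0,-20,0,0,0,1]]]' |tr '\n' ' '
cat >> h.py <<'E'
def lid(f,zt):
    hsv=cv2.cvtColor(f['img'],cv2.COLOR_RGB2HSV); m=cv2.inRange(hsv,(100,120,40),(125,255,255))
    n,l,s,c=cv2.connectedComponentsWithStats(m); i=1+np.argmax(s[1:,4])
    cn=cv2.findContours((l==i).astype(np.uint8),0,2)[0]; cn=max(cn,key=cv2.contourArea)
    P=np.array([ray(f,p,zt)[:2] for p in cn[:,0]],np.float32)
    (cx,cy),(w,h),a=cv2.minAreaRect(P); b=cv2.boxPoints(((cx,cy),(w,h),a)); e=max([b[1]-b[0],b[2]-b[1]],key=np.linalg.norm)
    print('lid',round(cx,4),round(cy,4),'size',round(w,4),round(h,4),'long axis',round(np.arctan2(e[1],e[0])%np.pi,3),'bbox',s[i].tolist())
E
python3 - <<'E'
from h import *
rows(.48,.22,.32,1.44)
f=bot.grab_frame('top'); spots(f,['lid_knob','amber_mid']); lid(f,.013); blob(f,(5,120,120),(18,255,255),.106,20)
f=bot.grab_frame('side'); spots(f,['lid_knob','amber_mid']); lid(f,.013)
E
```

```text
clock: 35.9 position: [0.6069, -0.0689, 0.1324] tool_rot: [-3.141, -0.0, -0.12] force: [0.3, 5.0, 1.2] grip_width: 0.0641 finger_force: 2.0 clock: 36.4 position: [0.6074, -0.0702, 0.3166] tool_rot: [-3.141, -0.005, -0.121] force: [0.4, 0.0, -0.7] grip_width: 0.0853 finger_force: 0.0 t 36.4 p [ 0.6074 -0.0702  0.3166] rpy [-3.141 -0.005 -0.121] F [ 0.4  0.  -0.7] w 0.0853 ff 0.0
turn [ 0.003 -0.004 -1.561] shift after turn mm [ 271.1 -164.2   -3.4] shift now [-161.5 -272.7   -4. ]
lid_knob [([0.5011, 0.2586, 0.0317], 0.77, [282, 217]), ([0.6702, -0.2677, 0.0011], 0.71, [432, 170])]
amber_mid [([0.4561, 0.0375, 0.0548], 0.67, [347, 230])]
lid 0.4984 0.2615 size 0.2449 0.1244 long axis 1.452 bbox [245, 198, 74, 42, 2329]
blob [346, 178, 7, 8, 45] [348.8 181.3] [0.6145 0.0326 0.106 ]
lid_knob [([0.4973, 0.2623, 0.0269], 0.86, [315, 248]), ([0.589, -0.1702, 0.1151], 0.64, [350, 154]), ([0.6667, -0.2671, -0.0], 0.37, [343, 158])]
amber_mid [([0.4577, 0.0337, 0.055], 0.81, [356, 207])]
lid 0.4959 0.2616 size 0.2455 0.1244 long axis 1.452 bbox [280, 223, 70, 60, 1817]
```

```bash

python3 - <<'E'
from h import *
f=wrist(); blob(f,(3,120,60),(18,255,255),.102,200); spots(f,['reagent_1_mid'])
hsv=cv2.cvtColor(f['img'],cv2.COLOR_RGB2HSV)
E
python3 -m jog '[[[0,0,0,0,0,-0.14,1],[0,0,0,0,0,-0.14,1],[0,0,0,0,0,-0.14,1],[0,0,0,0,0,-0.14,1],[0,0,0,0,0,-0.14,1]]]' >/dev/null
python3 -m jog '[[[0,0,0,0,0,-0.14,1],[0,0,0,0,0,-0.14,1],[0,0,0,0,0,-0.14,1],[0,0,0,0,0,-0.14,1],[0,0,0,0,0,-0.14,1]]]' >/dev/null
python3 -m jog '[[[0,0,0,0,0,-0.14,1],[0,0,0,0,0,-0.025,1],[0,0,0,0,0,0,1]]]' |tr '\n' ' '
python3 - <<'E'
from h import *
f=wrist(); blob(f,(3,120,60),(18,255,255),.102,200); spots(f,['reagent_1_mid'])
rows(.498,.2605,.30,1.452)
E
```

```text
blob [305, 168, 34, 35, 938] [321.7 184.9] [ 0.6077 -0.0706  0.102 ]
blob [192, 175, 36, 34, 969] [209.5 191.1] [0.614  0.0305 0.102 ]
blob [493, 203, 58, 53, 1205] [516.7 221.8] [ 0.5511 -0.2458  0.102 ]
blob [229, 292, 38, 39, 992] [248.9 309. ] [0.4869 0.0185 0.102 ]
reagent_1_mid []
clock: 38.1 position: [0.6066, -0.07, 0.3119] tool_rot: [-3.141, -0.0, 1.442] force: [-1.4, -0.2, -0.5] grip_width: 0.0853 finger_force: 0.0 blob [297, 44, 38, 41, 1212] [315.3  64.2] [0.6138 0.031  0.102 ]
blob [127, 63, 49, 49, 1484] [154.7  87.6] [0.4807 0.0302 0.102 ]
blob [307, 169, 34, 35, 933] [323.5 186. ] [ 0.6076 -0.0703  0.102 ]
blob [255, 332, 48, 27, 646] [281.8 343. ] [ 0.5422 -0.2348  0.102 ]
reagent_1_mid []
t 38.2 p [ 0.6067 -0.0698  0.3122] rpy [-3.141 -0.     1.441] F [-0.4  0.7  0.4] w 0.0858 ff 0.0
turn [-0.    -0.    -0.011] shift after turn mm [ 315.1 -147.1   12.2] shift now [ 313.5 -150.4   12.3]
```

Both reagent caps triangulate to the expected spots and are upright. Now to the lid.

```bash

python3 -m jog '[[[0,0,0,0,0,-0.011,1],[39,-18,0,0,0,0,1],[39,-18,0,0,0,0,1],[39,-18,0,0,0,0,1],[39,-18,0,0,0,0,1]]]' >/dev/null
python3 -m jog '[[[39,-18,0,0,0,0,1],[39,-19,0,0,0,0,1],[39,-19,0,0,0,0,1],[41,-19,0,0,0,0,1],[0,0,0,0,0,0,1]]]' >/dev/null
python3 -m jog '[[[0,0,30,0,0,0,1],[0,0,40,0,0,0,1],[0,0,0,0,0,0,1]]]' |tr '\n' ' '
python3 - <<'E'
from h import *
f=wrist(); spots(f,['lid_knob']); lid(f,.013)
g=f['img'].max(2); d=(g<35).astype(np.uint8)
print(f['R'][:,0])
blob(f,(0,0,0),(180,255,45),.043,300)
f=bot.grab_frame('side'); spots(f,['lid_knob'])
rows(.498,.2605,.092,1.452)
E
```

```text
clock: 39.5 position: [0.4953, 0.258, 0.2389] tool_rot: [-3.136, 0.004, 1.456] force: [-0.5, -1.0, -0.1] grip_width: 0.0851 finger_force: 0.0 lid_knob [([0.4998, 0.2587, 0.0287], 0.92, [328, 183])]
lid 0.497 0.2595 size 0.2445 0.1249 long axis 1.454 bbox [252, 35, 149, 257, 32207]
[ 0.99347231 -0.10686108 -0.03991847]
blob [6, 106, 634, 294, 45837] [308.9 332.1] [0.4643 0.113  0.043 ]
blob [463, 128, 8, 83, 350] [467.2 169.7] [0.6168 0.2612 0.043 ]
blob [313, 158, 25, 52, 1225] [325.3 183.5] [0.4975 0.2627 0.043 ]
lid_knob [([0.4911, 0.2606, 0.0295], 0.92, [317, 248])]
t 39.7 p [0.4974 0.2594 0.2443] rpy [ 3.140e+00 -1.000e-03  1.455e+00] F [ 0.2 -0.7  0.2] w 0.0852 ff 0.0
turn [ 0.002 -0.001  0.003] shift after turn mm [  1.1   0.5 152.3] shift now [  0.9   0.2 152.3]
```

```bash

python3 -m jog '[[[0,0,40,0,0,0,1],[0,0,40,0,0,0,1],[0,0,40,0,0,0,1],[0,0,22,0,0,0,1],[0,0,0,0,0,0,1]]]' |tr '\n' ' '
python3 -c "
from h import *
rows(.497,.2598,.0955,1.452)"
```

```text
clock: 40.2 position: [0.4965, 0.2589, 0.0995] tool_rot: [-3.14, 0.001, 1.456] force: [-0.8, 0.1, 0.4] grip_width: 0.0855 finger_force: 0.0 t 40.2 p [0.4965 0.2589 0.0995] rpy [-3.140e+00  1.000e-03  1.456e+00] F [-0.8  0.1  0.4] w 0.0855 ff 0.0
turn [-0.002  0.001  0.004] shift after turn mm [1.  0.4 4. ] shift now [1.  0.4 4. ]
```

```bash

python3 -m jog '[[[1,0,4,0,0,0.003,1],[0,0,0,0,0,0,0.6],[0,0,0,0,0,0,0],[0,0,0,0,0,0,0],[0,0,0,0,0,0,0]]]' 60|tr '\n' ' '
python3 -m jog '[[[0,0,0,0,0,0,0],[0,0,0,0,0,0,0],[0,0,-30,0,0,0,0],[0,0,-45,0,0,0,0],[0,0,-45,0,0,0,0]]]' |tr '\n' ' '
python3 -m jog '[[[0,0,-45,0,0,0,0],[0,0,-40,0,0,0,0],[0,0,0,0,0,0,0],[0,0,0,0,0,0,0]]]' |tr '\n' ' '
python3 - <<'E'
from h import *
f=wrist(); spots(f,['lid_knob'])
f=bot.grab_frame('top'); lid(f,.2215)
f=bot.grab_frame('side'); spots(f,['lid_knob']); 
rows(.6125,-.0195,.30,1.452)
E
```

```text
clock: 40.7 position: [0.4971, 0.2601, 0.0971] tool_rot: [3.141, -0.001, 1.453] force: [0.6, -0.0, 0.1] grip_width: 0.0282 finger_force: 0.0 clock: 41.2 position: [0.4963, 0.2598, 0.2176] tool_rot: [-3.14, 0.001, 1.453] force: [0.8, 0.9, -2.8] grip_width: 0.0225 finger_force: 60.2 clock: 41.6 position: [0.4969, 0.2598, 0.3018] tool_rot: [3.141, -0.0, 1.452] force: [-0.1, -0.6, -2.8] grip_width: 0.0224 finger_force: 60.3 lid_knob [([0.4955, 0.2583, 0.2335], 0.6, [319, 265])]
lid 0.5033 1.0434 size 0.1107 0.1997 long axis 3.139 bbox [0, 181, 37, 67, 2040]
lid_knob [([0.4935, 0.2575, 0.231], 0.77, [318, 204])]
t 41.85 p [0.4965 0.2599 0.3003] rpy [-3.140e+00  1.000e-03  1.453e+00] F [-1.2 -0.6 -2.6] w 0.0228 ff 60.3
turn [-0.002  0.001  0.001] shift after turn mm [-263.7  148.3    0.3] shift now [-263.8  148.     0.3]
```

```bash

python3 -m jog '[[[-33,18,0,0,0,0,0],[-33,18,0,0,0,0,0],[-33,18,0,0,0,0,0],[-33,18,0,0,0,0,0],[-33,19,0,0,0,0,0]]]' >/dev/null
python3 -m jog '[[[-33,19,0,0,0,0,0],[-33,19,0,0,0,0,0],[-33,19,0,0,0,0,0],[0,0,0,0,0,0,0],[0,0,0,0,0,0,0]]]' |tr '\n' ' '
python3 - <<'E'
from h import *
f=bot.grab_frame('side'); spots(f,['lid_knob','rim_centre'])
rows(.612,-.020,.215,1.452)
E
```

```text
clock: 42.85 position: [0.6126, -0.0202, 0.3003] tool_rot: [-3.14, -0.0, 1.451] force: [-1.1, 0.9, -3.1] grip_width: 0.0226 finger_force: 60.2 lid_knob [([0.6123, -0.018, 0.2344], 0.71, [328, 147]), ([0.5387, -0.2632, -0.0032], 0.65, [369, 168])]
rim_centre [([0.6126, -0.0226, 0.1118], 0.88, [327, 172]), ([0.6048, -0.0196, 0.0105], 0.22, [328, 193])]
t 43.0 p [ 0.6125 -0.0184  0.3011] rpy [-3.141 -0.     1.454] F [-0.   0.5 -3.1] w 0.0227 ff 60.2
turn [-0.001 -0.     0.002] shift after turn mm [-1.7 -0.3 86.1] shift now [-1.7 -0.2 86.1]
```

```bash

python3 -m jog '[[[-2,0,30,0,0,0,0],[0,0,30,0,0,0,0],[0,0,20,0,0,0,0],[0,0,4,0,0,0,0],[0,0,0,0,0,0,0]]]' |tr '\n' ' '
python3 -m jog '[[[0,0,0,0,0,0,0],[0,0,0,0,0,0,0]]]' |tr '\n' ' '
python3 -c "
from h import *
rows(.612,-.020,.204,1.452)"
```

```text
clock: 43.5 position: [0.6124, -0.0208, 0.2175] tool_rot: [-3.141, -0.0, 1.454] force: [0.2, 0.6, -2.6] grip_width: 0.0226 finger_force: 60.1 clock: 43.7 position: [0.613, -0.0214, 0.2187] tool_rot: [3.14, -0.0, 1.453] force: [0.5, 0.0, -2.1] grip_width: 0.0226 finger_force: 60.1 t 43.7 p [ 0.613  -0.0214  0.2187] rpy [ 3.14  -0.     1.453] F [ 0.5  0.  -2.1] w 0.0226 ff 60.1
turn [ 0.002 -0.     0.001] shift after turn mm [ 1.2 -1.1 14.7] shift now [ 1.2 -1.2 14.7]
```

```bash

python3 -m jog '[[[1,-1,5,0,0,0,0],[0,0,3,0,0,0,0],[0,0,0,0,0,0,0]]]' |tr '\n' ' '
python3 -m jog '[[[0,0,2,0,0,0,0],[0,0,0,0,0,0,0]]]' |tr '\n' ' '
python3 -m jog '[[[0,0,1.5,0,0,0,0],[0,0,0,0,0,0,0]]]' |tr '\n' ' '
```

```text
clock: 44.0 position: [0.6114, -0.0204, 0.209] tool_rot: [-3.141, -0.0, 1.453] force: [-0.3, 0.1, -3.1] grip_width: 0.0225 finger_force: 60.2 clock: 44.2 position: [0.6116, -0.0204, 0.2072] tool_rot: [-3.141, -0.0, 1.453] force: [-0.3, -0.4, -2.5] grip_width: 0.0225 finger_force: 60.2 clock: 44.4 position: [0.6116, -0.0205, 0.2058] tool_rot: [-3.141, -0.0, 1.453] force: [-1.2, -0.1, -2.2] grip_width: 0.0228 finger_force: 60.2
```

```bash

python3 -m jog '[[[0,0,1.5,0,0,0,0],[0,0,0,0,0,0,0]]]' |tr '\n' ' '
python3 -m jog '[[[0,0,1,0,0,0,0],[0,0,0,0,0,0,0]]]' |tr '\n' ' '
```

```text
clock: 44.6 position: [0.6117, -0.0204, 0.2044] tool_rot: [3.142, -0.0, 1.453] force: [-0.8, -0.3, -3.4] grip_width: 0.0228 finger_force: 60.2 clock: 44.8 position: [0.6117, -0.0204, 0.2043] tool_rot: [3.141, 0.0, 1.453] force: [-5.8, 0.1, 11.5] grip_width: 0.0226 finger_force: 62.0
```

```bash

python3 -m jog '[[[0,0,-0.5,0,0,0,0.3],[0,0,0,0,0,0,0.7],[0,0,0,0,0,0,1],[0,0,0,0,0,0,1],[0,0,-30,0,0,0,1]]]' |tr '\n' ' '
python3 -m jog '[[[0,0,-40,0,0,0,1],[0,0,-30,0,0,0,1],[0,0,0,0,0,0,0.5],[0,0,0,0,0,0,0],[0,0,0,0,0,0,0]]]' |tr '\n' ' '
python3 - <<'E'
from h import *
f=wrist(); spots(f,['lid_knob','start_top']); lid(f,.120)
f=bot.grab_frame('top'); spots(f,['lid_knob','start_top']); lid(f,.12)
f=bot.grab_frame('side'); spots(f,['lid_knob','start_top','rim_centre','amber_mid'])
rows(.5943,-.169,.22,1.452)
E
```

```text
clock: 45.3 position: [0.6102, -0.0205, 0.2312] tool_rot: [-3.136, 0.0, 1.453] force: [-0.5, -0.5, 0.3] grip_width: 0.0817 finger_force: 0.0 clock: 45.8 position: [0.6113, -0.0205, 0.303] tool_rot: [-3.14, 0.0, 1.453] force: [-0.4, -0.1, -0.5] grip_width: 0.0443 finger_force: 0.0 lid_knob []
start_top [([0.5974, -0.1662, 0.1135], 0.9, [326, 337])]
lid 0.6117 -0.0209 size 0.2436 0.124 long axis 1.454 bbox [237, 29, 174, 292, 39135]
lid_knob [([0.6136, -0.0223, 0.1337], 0.78, [366, 180])]
start_top []
lid 0.5109 1.1122 size 0.2147 0.119 long axis 0.0 bbox [0, 181, 37, 67, 2040]
lid_knob [([0.6081, -0.0189, 0.1355], 0.57, [328, 168])]
start_top [([0.5915, -0.1694, 0.1135], 0.43, [350, 154])]
rim_centre [([0.6122, -0.0204, 0.1108], 0.62, [327, 173])]
amber_mid [([0.4552, 0.0356, 0.0585], 0.58, [356, 206])]
t 46.35 p [ 0.6116 -0.0204  0.3039] rpy [-3.141 -0.     1.453] F [-0.6 -0.3 -1. ] w -0.0 ff 0.0
turn [-0.    -0.     0.001] shift after turn mm [-149.6    0.4   83.9] shift now [-149.6    0.3   83.9]
```

Lid is seated: the fitted plate is 0.244 × 0.124 at z 0.12, centred. Now the button.

```bash

python3 -m jog '[[[-38,0,0,0,0,0,0],[-38,0,0,0,0,0,0],[-38,0,0,0,0,0,0],[-35,0,0,0,0,0,0],[0,0,0,0,0,0,0]]]' >/dev/null
python3 -m jog '[[[0,0,40,0,0,0,0],[0,0,40,0,0,0,0],[0,0,20,0,0,0,0],[0,0,0,0,0,0,0],[0,0,0,0,0,0,0]]]'|tr '\n' ' '
python3 -c "
from h import *
rows(.5945,-.168,.186,1.452)"
```

```text
clock: 47.35 position: [0.5945, -0.1681, 0.2047] tool_rot: [3.141, -0.0, 1.453] force: [0.7, 1.0, 0.3] grip_width: -0.0001 finger_force: 0.0 t 47.35 p [ 0.5945 -0.1681  0.2047] rpy [ 3.141 -0.     1.453] F [0.7 1.  0.3] w -0.0001 ff 0.0
turn [ 0.    -0.     0.001] shift after turn mm [ 0.1  0.  18.7] shift now [ 0.1 -0.  18.7]
```

```bash

python3 -m jog '[[[0,0,12,0,0,0,0],[0,0,4,0,0,0,0],[0,0,0,0,0,0,0]]]'|tr '\n' ' '
python3 -m jog '[[[0,0,4,0,0,0,0],[0,0,0,0,0,0,0]]]'|tr '\n' ' '
python3 -m jog '[[[0,0,2,0,0,0,0],[0,0,0,0,0,0,0]]]'|tr '\n' ' '
```

```text
clock: 47.65 position: [0.594, -0.1683, 0.1878] tool_rot: [-3.141, -0.0, 1.453] force: [0.1, 0.2, -0.9] grip_width: -0.0001 finger_force: 0.0 clock: 47.85 position: [0.5943, -0.1684, 0.184] tool_rot: [3.141, -0.0, 1.453] force: [0.6, 0.7, 2.8] grip_width: -0.0001 finger_force: 1.4 clock: 48.05 position: [0.5943, -0.1684, 0.1821] tool_rot: [3.141, -0.0, 1.453] force: [0.9, 0.1, 4.6] grip_width: -0.0 finger_force: 2.0
```

```bash

python3 -m jog '[[[0,0,2,0,0,0,0],[0,0,0,0,0,0,0]]]'|tr '\n' ' '
python3 -m jog '[[[0,0,1,0,0,0,0],[0,0,0,0,0,0,0],[0,0,0,0,0,0,0]]]'|tr '\n' ' '
```

```text
clock: 48.25 position: [0.5944, -0.1684, 0.1806] tool_rot: [3.141, 0.0, 1.453] force: [-1.7, -0.2, 12.1] grip_width: 0.0005 finger_force: 5.9 clock: 48.55 position: [0.5944, -0.1684, 0.1804] tool_rot: [3.14, 0.0, 1.453] force: [-6.9, 1.3, 25.2] grip_width: 0.0001 finger_force: 12.6
```

The button is bottomed: force was past 5 N and rose steeply against the stop. I'll retreat and check everything before handing in.

```bash

python3 -m jog '[[[0,0,-10,0,0,0,0],[0,0,-30,0,0,0,0],[0,0,-45,0,0,0,0],[0,0,-45,0,0,0,0],[0,0,0,0,0,0,0]]]'|tr '\n' ' '
python3 -m jog '[[[0,0,0,0,0,0,0],[0,0,0,0,0,0,0],[0,0,0,0,0,0,0],[0,0,0,0,0,0,0]]]' >/dev/null
python3 - <<'E'
from h import *
st()
f=wrist(); lid(f,.12); spots(f,['start_top'])
for n in ['top','side']:
    f=bot.grab_frame(n); spots(f,['lid_knob','amber_mid','start_top','white_bottle','brown_bottle','timer','beaker','tape_roll'])
E
```

```text
clock: 49.05 position: [0.5957, -0.1686, 0.3147] tool_rot: [3.134, 0.001, 1.452] force: [0.5, -1.2, -0.1] grip_width: -0.0 finger_force: 0.0 t 49.45 p [ 0.5938 -0.1683  0.308 ] rpy [-3.14  -0.     1.453] F [-0.8 -0.2  0.4] w 0.0001 ff 0.0
lid 0.604 -0.0852 size 0.1144 0.1239 long axis 3.025 bbox [236, 0, 176, 162, 24908]
start_top [([0.5937, -0.1665, 0.1139], 0.63, [322, 189]), ([0.4539, -0.1633, -0.0007], 0.43, [206, 173])]
lid_knob [([0.614, -0.0207, 0.1344], 0.91, [366, 180]), ([0.5918, -0.1678, 0.1156], 0.35, [410, 188])]
amber_mid [([0.4549, 0.0368, 0.055], 0.45, [347, 230])]
start_top [([0.5925, -0.1693, 0.1168], 0.45, [411, 187])]
white_bottle [([0.4562, -0.1692, -0.0004], 0.75, [406, 230])]
brown_bottle [([0.534, -0.2633, -0.0029], 0.63, [432, 208])]
timer [([0.4133, 0.558, 0.0026], 0.7, [197, 244])]
beaker []
tape_roll [([0.4535, 0.0351, 0.0556], 0.73, [348, 231])]
lid_knob [([0.6121, -0.0234, 0.1349], 0.61, [327, 168])]
amber_mid [([0.4563, 0.0349, 0.0588], 0.82, [356, 206]), ([0.6565, -0.3961, 0.0013], 0.29, [358, 143])]
start_top [([0.5898, -0.1682, 0.1116], 0.4, [350, 155])]
white_bottle [([0.452, -0.1678, 0.0052], 0.91, [378, 186])]
brown_bottle [([0.536, -0.2632, -0.0019], 0.56, [369, 168]), ([0.4553, 0.0354, 0.0574], 0.44, [356, 207])]
timer [([0.4136, 0.5601, -0.0018], 0.87, [289, 332])]
beaker [([0.666, -0.2679, 0.0005], 0.73, [343, 158]), ([0.6044, -0.0196, 0.012], 0.6, [328, 193]), ([0.6585, -0.3961, -0.0013], 0.24, [357, 144])]
tape_roll [([0.6546, -0.3984, -0.0028], 0.46, [358, 144]), ([0.6117, -0.0192, 0.1355], 0.16, [327, 168])]
```

All in place; handing in.

```bash
python3 -c "
from workcell import bot
print(bot.job_done())"
```

```text
the job is handed in; nothing more can be done
None
```

I handed the job in at about 49 s: the amber bottle is on the cooling plate, both orange-capped bottles are upright in the warmer, the lid is back on flat, and the button was pressed fully down and has sprung back. The bystanders are where they stood, and I have no verdict from the judge.

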